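Open the nozzle case and lay out the square nozzle

ROBOT

A 6-joint arm with a two-finger parallel gripper is mounted at the origin on the work surface. World frame = base frame: x ahead of the robot, y to its left, z up, the work surface at z = 0. Lengths are in m, angles in rad, forces in N, time in s.
With the tool pointing down it reaches from about 0.35 to 0.95 m from the base axis. Payload 17.4 kg.
Tool frame: the origin (TCP) lies midway between the tips of the shut fingers; the grasp point (between the pads) lies 19 mm behind it; z points along the fingers, y is the direction in which the jaws open and shut (so a half turn about z gives the same grasp; the last joint's range is limited). The gripper opens to 93 mm and grips with 3 to 60 N. Pads are 15 mm wide; open, the fingers measure 128 mm over their backs; the gripper's body (75 mm by 188 mm) begins 65 mm behind the grasp point.
Start: joints at [1.066, 0.116, 1.442, -0, 1.584, -0.038], TCP at [0.304, 0.603, 0.179] pointing down, gripper open.
Joint ranges: [-2.83, 2.83], [-0.83, 2.19], [0.07, 2.5], [-1.14, 4.28], [0.01, 3], [-2.97, 2.97]. Speed limits (rad/s): [1.89, 1.89, 2.22, 3.14, 3.14, 3.14].

INTERFACE

Orientations are given as a unit quaternion [w, x, y, z].
In Python, from plant import * gives the robot as it stands. The module is installed in compiled form; this text tells all that it offers.
- The arm moves only by the tool step_arm, never from a script. Its argument "motion" is a list of rows, each an object with "xyz": the shift along the tool's x, y, z in cm, a list of three; "dr": the turn, a rotation vector about the tool's x, y, z in units of 8 degrees (1.0 is 8 degrees), a list of three; "gripper": the opening, from 0 (shut) to 1 (fully open). In form: [{"xyz": [tx, ty, tz], "dr": [rx, ry, rz], "gripper": gripper}, ...]. A call has exactly 8 rows; each row is the pose to reach, as a shift and turn from the pose commanded when the call began, along the tool's axes at that moment; what a row does not reach only later rows make up. A row lasts 1/10 s, in which the tool goes at most 50 mm and 8.59 degrees, less where a joint would pass 70% of its speed; a pose out of reach is approached as far as the arm can. A call with a gripper value outside its range is refused whole. The fingers move at their own pace and stop on an object; "grip_force" is the grip in N (left out, the last holds). Time passes only in rows, so rows that repeat a pose let the fingers close, or fill a call up. It gives the time, the measured TCP pose, the force and the opening at its end, in the units of the state.
- observe(): the state, without advancing time (a new reading comes with each control period).
- capture(name): name is "scene" or "top" or "wrist"; returns a dict with "color" (480x640x3 uint8, blue, green, red), "fx", "fy", "cx", "cy" (pixels), "R" (3x3) and "t" (3): a world point X has camera coordinates R X + t; the wrist camera has in their place "tool_from_camera" (4x4, takes a point from camera to tool coordinates, whose origin is the TCP and whose axes are the flange's). Camera axes: x right, y down, z forward; pixel columns grow to the right and rows downward; lengths in m; the calibration is good to about 2 mm. A picture is of the moment at which its call begins: read the wrist's pose just before it. There is no depth.
- close_job(): hands the job in, once; it reports no verdict.
The state is a dict: "clock": time; "joint_positions": joint angles; "qvel": joint speeds; "tau": joint torques, N m; "ee_pos": TCP position; "ee_rot": TCP orientation; "force": force on the tool from outside, world axes, zero at the start; "moment": the same for the moment, N m; "gripper_width": finger opening in m.
Only numpy, scipy, OpenCV 4.12 (cv2) and the standard library are available. Lean on these libraries where they do the work, as an engineer would, in place of code of your own. Each camera call takes 0.05 s, during which the arm holds its last target.

TASK

Swing the lid of the dark grey nozzle case up by the lug on its front and over past its balance point, so that it stays open by itself. Then lift out the square nozzle and set it down upright in the shallow steel tray, without dropping it. Leave the case open and the round nozzle standing in its pocket.

Things in the scene. Friction and masses are not known exactly. Their poses are not given: they have to be found in the camera images.
- case_lid (a joint): hollow lid of the dark grey case (140 mm deep, 190 wide, 76 high shut, fixed to the bench; base 30 mm high). Loose hinge along the long far edge, 30 mm above the bench. In rad: 0 shut, grows as it swings up and away from the robot, stop at 1.85. Let go below 1.1 it falls shut, beyond 1.3 it falls open on its stop and stays. Lifting at the lug takes 1 to 3 N
- lug (a point): point on the black lug on the lid's front: upright tongue 12 mm thick (y), 26 high, 40 long, to be pinched from above; it turns between the fingers as the lid swings. Point 24 mm out from the lid, mid thickness and height, 55 mm above bench when shut. Axes move with the lid; shut: x level towards the hinge, y along the hinge, z up. Hinge line: 164 mm along x and -25 mm along z from here
- square_nozzle_mid (a point): plain steel nozzle with square skirt: 56 mm high; skirt 34 x 34, 22 high; 4 mm step; round collar 24 mm diameter, 30 high on top; about 90 g. Point on its axis 28 mm above its foot; collar's middle is 13 mm higher. z up. Loose in one of two 44 mm square foam pockets, 90 mm apart along the case's width, foot 10 mm above bench; collar is above the open case's rim
- round_nozzle_mid (a point): the other nozzle, same steel, same collar and height, but with a round skirt 36 mm in diameter. Point on its axis half-way up; z up. It stands in the other pocket and stays there
- tray: shallow square tray of plain steel, 130 x 130 mm outside, fixed to the bench, open above: floor 3 mm thick, rim 10 mm high and 3 mm thick. Origin in the centre of its underside, on the bench; x and y along its sides, z up

How it is judged:
On the way, in this order (a step that is already met when the one before it is completed fails the run):
1. the lid is over past its balance point and open (1.6 rad or more) for half a second (value of joint case_lid above 1.6 rad), for 0.5 s.
2. the square nozzle is lifted clear of the open case (height (world z) of square_nozzle_mid above 0.08 m and value of joint case_lid above 1.6 rad), for 0.1 s.
At the end, for the whole second after the job is handed in: The lid stands open by itself (1.6 rad or more); the square nozzle stands upright (within 10 degrees) on the tray's floor, anywhere inside the rim, let go; the round nozzle still stands in its pocket (within 20 mm of where it was) (value of joint case_lid above 1.6 rad and x of square_nozzle_mid in the frame of tray between -0.055 and 0.055 m and y of square_nozzle_mid in the frame of tray between -0.055 and 0.055 m and height (world z) of square_nozzle_mid between 0.025 and 0.037 m and angle between square_nozzle_mid's own z axis and vertical below 0.17 rad and distance of round_nozzle_mid from where it was at the start of the episode below 0.02 m and angle between round_nozzle_mid's own z axis and vertical below 0.2 rad); the robot touches nothing.
It fails at once if the square nozzle is dropped from more than about 25 mm or thrown (linear speed of square_nozzle above 0.7 m/s and contact force between the fingers and square_nozzle below 0.05 N).
It also fails if it takes over 56 s, if anything falls off the work surface, if the arm or the gripper's body presses on something with over 40 N, if the wrist force passes 120 N, or if a joint passes its speed limit or range.

## Working session

There is one attempt and no reset: what is moved stays moved. The work goes in short steps, Python scripts to look and compute and a tool call to move; the robot and the scene stay as the last step left them, time stands still between calls to the robot, and variables do not carry over. Pictures are saved under pics/ and viewed, and the job is handed in when it is done.

Besides the shell and the picture viewer there is one more tool, called after ">>>" as a command line: name --argument value ..., lists and objects as JSON in quotes. step_arm: Moves the arm, as the interface text tells. Its arguments: {"type":"object","properties":{"motion":{"type":"array"},"grip_force":{"type":"number"}},"required":["motion"]}

```bash
mkdir -p pics
cat > h.py <<'E'
from plant import *
import numpy as np, cv2
from scipy.spatial.transform import Rotation as Rn
def rot(q): return Rn.from_quat([q[1],q[2],q[3],q[0]])
def shot(name,fn):
    s=observe(); c=capture(name)
    cv2.imwrite('pics/'+fn,c['color'])
    if name=='wrist':
        T=np.array(c['tool_from_camera']); W=np.eye(4); W[:3,:3]=rot(s['ee_rot']).as_matrix(); W[:3,3]=s['ee_pos']
        M=np.linalg.inv(W@T); c['R']=M[:3,:3]; c['t']=M[:3,3]
    c['R']=np.array(c['R']);c['t']=np.array(c['t'])
    return c
def ray(c,uv):
    d=np.array([(uv[0]-c['cx'])/c['fx'],(uv[1]-c['cy'])/c['fy'],1.])
    return -c['R'].T@c['t'], c['R'].T@d
def onz(c,uv,z):
    o,d=ray(c,uv); return o+d*(z-o[2])/d[2]
def tri(obs):
    A=np.zeros((3,3));b=np.zeros(3)
    for c,uv in obs:
        o,d=ray(c,uv); d=d/np.linalg.norm(d);P=np.eye(3)-np.outer(d,d);A+=P;b+=P@o
    X=np.linalg.solve(A,b)
    return X,[np.linalg.norm(np.cross(X-ray(c,uv)[0],ray(c,uv)[1]/np.linalg.norm(ray(c,uv)[1]))) for c,uv in obs]
def proj(c,X):
    p=c['R']@X+c['t']; return np.array([c['fx']*p[0]/p[2]+c['cx'],c['fy']*p[1]/p[2]+c['cy']])
E
python3 - <<'E'
from h import *
import pickle
s=observe(); print(s)
for n in ['scene','top','wrist']:
    c=shot(n,n+'0.png'); pickle.dump(c,open(n+'0.pkl','wb')); print(n,c['fx'],c['cx'],c['cy'],-c['R'].T@c['t'],c['R'][2])
E
```

```text
{'clock': 0.0, 'joint_positions': array([ 1.06615312e+00,  1.16485596e-01,  1.44229687e+00, -1.55840381e-05,
        1.58399561e+00, -3.78214165e-02]), 'qvel': array([-1.14987218e-03,  2.03970250e-04,  1.14136337e-05, -4.20607879e-04,
        3.28148463e-04,  1.71575911e-04]), 'tau': array([ 6.71429680e-04, -7.21287918e+01, -6.22603726e+01,  7.80968391e-02,
        2.37992650e-02, -1.10155015e-04]), 'ee_pos': array([0.3036826 , 0.60253415, 0.17858585]), 'ee_rot': array([-1.51291765e-04,  2.31297318e-01,  9.72882932e-01, -5.73129262e-04]), 'force': array([-0.66180345, -0.02935112, -0.11640729]), 'moment': array([0.03806634, 0.04523586, 0.00057649]), 'gripper_width': 0.09304779850033473}
scene 441.748331031465 318.6259675193053 246.03437485436842 [ 1.05508868 -0.20346616  0.55815361] [-0.70205572  0.25217958 -0.66597539]
top 464.56873409139 316.63611624826103 236.33913263928125 [ 0.38096862 -0.01763661  0.79682866] [ 0.21537689 -0.01402856 -0.97643023]
wrist 415.9196117755076 313.9234107251331 240.63974280313033 [0.23825836 0.63511998 0.38353077] [ 0.23339343 -0.11954063 -0.9650065 ]
```

View pics/scene0.png

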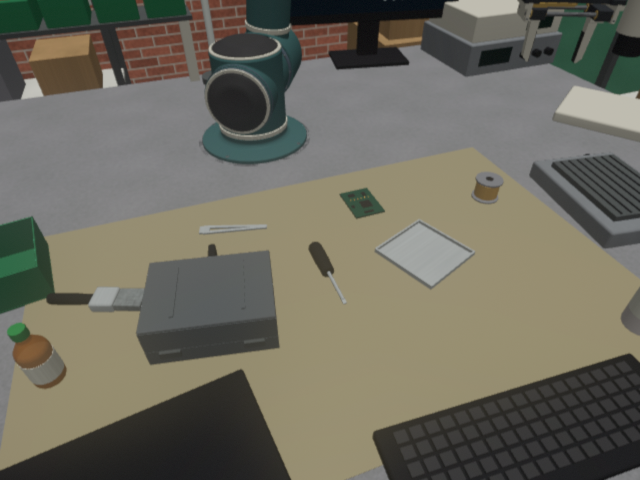

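View pics/top0.png

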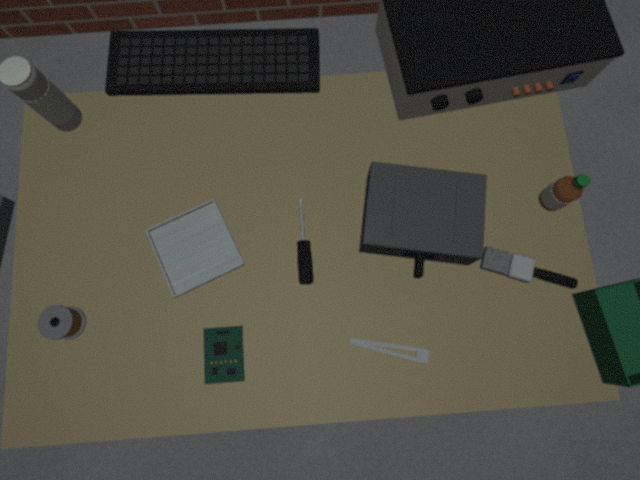

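View pics/wrist0.png

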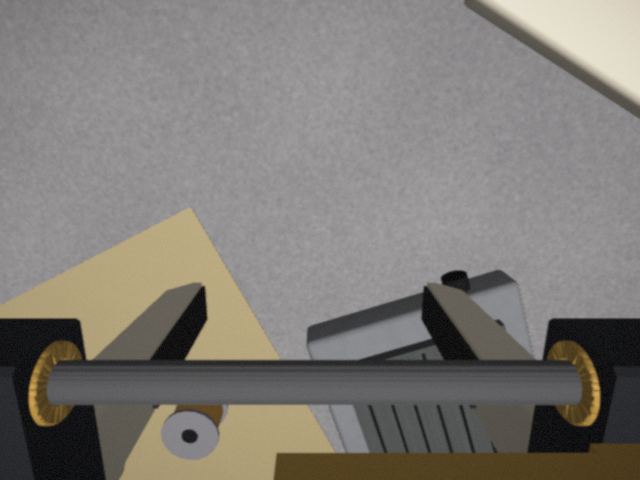

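Run:
```python
import cv2,numpy as np
a=cv2.imread('pics/top0.png')[150:310,340:500]; b=cv2.imread('pics/scene0.png')[235:365,130:290]
f=lambda i:cv2.convertScaleAbs(cv2.resize(i,None,fx=4,fy=4,interpolation=cv2.INTER_CUBIC),alpha=1.8,beta=20)
cv2.imwrite('pics/t0z.png',f(a)[:600]); cv2.imwrite('pics/s0z.png',f(b))
```

```text
(no output)
```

View pics/t0z.png

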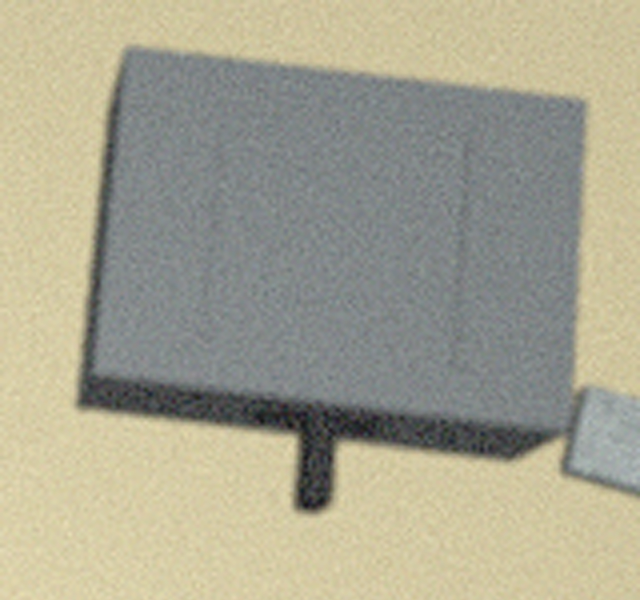

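View pics/s0z.png

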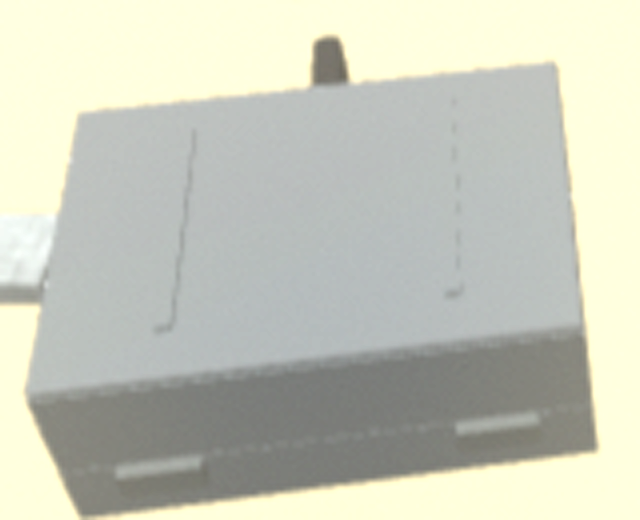

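Run:
```python
from h import *
import pickle
t=pickle.load(open('top0.pkl','rb'));s=pickle.load(open('scene0.pkl','rb'))
P={'FL':((371.75,161.75),(275.5,316.75)),'FR':((486.25,175),(137,333.75)),'NL':((363,243.75),(268.75,251.25)),'NR':((482.5,257.5),(150,263.75))}
Q={}
for k,(a,b) in P.items():
    X,r=tri([(t,a),(s,b)]); Q[k]=onz(t,a,.076); print(k,X.round(4),np.round(r,4),onz(t,a,.076).round(4),onz(s,b,.076).round(4))
for k in ['FL-FR','NL-NR','FL-NL','FR-NR']:
    a,b=k.split('-'); d=Q[a]-Q[b]; print(k,np.linalg.norm(d),np.degrees(np.arctan2(d[1],d[0])))
# lug: tip front top
print('lug tip', onz(t,(340+313/4,150+510/4),.042), onz(t,(340+315/4,150+500/4),.068),onz(s,(130+327/4,235+38/4),.068))
# lug mask
im=cv2.imread('pics/top0.png'); g=im.max(2)
# tray
m=cv2.inRange(im[190:305,140:255],(115,0,0),(255,255,255))
hsv=cv2.cvtColor(im,cv2.COLOR_BGR2HSV)
print(hsv[247,195],hsv[300,270],hsv[265,419],hsv[200,420])
m=np.zeros(im.shape[:2],np.uint8); m[190:305,140:255]=(cv2.GaussianBlur(hsv,(3,3),0)[190:305,140:255,1]<50)*255
c=max(cv2.findContours(m,0,1)[0],key=cv2.contourArea); r=cv2.minAreaRect(c); print(r)
bp=cv2.boxPoints(r)
for p in bp: print(p, onz(t,p,.005))
print('center',onz(t,r[0],.005))
hs=cv2.imread('pics/scene0.png');
```

```text
FL [ 0.6605 -0.1279  0.0715] [0.0007 0.0007] [ 0.6586 -0.128   0.076 ] [ 0.6643 -0.1279  0.076 ]
FR [ 0.6228 -0.3128  0.0719] [0.0011 0.0011] [ 0.6214 -0.3123  0.076 ] [ 0.6269 -0.3108  0.076 ]
NL [ 0.5237 -0.1003  0.0702] [0.0007 0.0007] [ 0.5224 -0.1003  0.076 ] [ 0.5302 -0.1009  0.076 ]
NR [ 0.487  -0.2857  0.0719] [0.0012 0.0012] [ 0.4863 -0.2854  0.076 ] [ 0.4924 -0.2839  0.076 ]
FL-FR 0.1880477560188832 78.61397445431928
NL-NR 0.18863476336627413 78.9513296859164
FL-NL 0.1389162597635918 -11.492953164100832
FR-NR 0.1378057324442991 -11.251112876021315
lug tip [ 0.46636471 -0.18860085  0.042     ] [ 0.46729841 -0.18398152  0.068     ] [ 0.47147115 -0.18428162  0.068     ]
[ 90  15 117] [ 25  64 112] [75 35 29] [85 22 69]
((193.57318115234375, 247.65853881835938), (75.57015991210938, 80.10995483398438), 65.22486877441406)
[141.37074 230.1366 ] [0.58994294 0.276385   0.005     ]
[214.10735 196.56586] [0.64173194 0.14753784 0.005     ]
[245.77562 265.18048] [0.51411827 0.0965198  0.005     ]
[173.03902 298.75122] [0.4659165  0.22203371 0.005     ]
center [0.55170634 0.18568317 0.005     ]
```

```bash
cat >> h.py <<'E'
def go(target,yaw=None,tilt=0.0):
    """tool-frame shift (cm) and turn (8deg units) to TCP target; yaw = world direction (deg) of tool y for down-pointing tool;
    tilt = deg rotation about tool y applied in tool frame"""
    s=observe(); R=rot(s['ee_rot'])
    d=R.inv().apply(np.array(target)-s['ee_pos'])*100
    out=[d.round(2)]
    if yaw is not None:
        y=np.array([np.cos(np.radians(yaw)),np.sin(np.radians(yaw)),0]); z=np.array([0,0,-1.]); x=np.cross(y,z)
        Rt=Rn.from_matrix(np.column_stack([x,y,z]))*Rn.from_rotvec([0,np.radians(tilt),0])
        out.append((np.degrees((R.inv()*Rt).as_rotvec())/8).round(2))
    print('go',*out); return out
E
python3 - <<'E'
from h import *
go((0.48,-0.188,0.18),78.8)
E
```

```text
go [-51.32 -62.67  -0.07] [-0.01 -0.   -1.94]
```

>>> step_arm --motion '[{"xyz": [-5, -6.2, 0], "dr": [0, 0, -0.3], "gripper": 0.6}, {"xyz": [-10, -12.4, 0], "dr": [0, 0, -0.6], "gripper": 0.6}, {"xyz": [-15, -18.6, 0], "dr": [0, 0, -0.9], "gripper": 0.6}, {"xyz": [-20, -24.8, 0], "dr": [0, 0, -1.2], "gripper": 0.6}, {"xyz": [-30, -37, 0], "dr": [0, 0, -1.5], "gripper": 0.6}, {"xyz": [-40, -49, 0], "dr": [0, 0, -1.9], "gripper": 0.6}, {"xyz": [-51.3, -62.7, 0], "dr": [0, 0, -1.94], "gripper": 0.6}, {"xyz": [-51.3, -62.7, 0], "dr": [0, 0, -1.94], "gripper": 0.6}]'

```text
clock: 0.95
ee_pos: [0.3893, 0.2102, 0.1793]
ee_rot: [0.0, 0.097, 0.995, 0.0]
force: [1.1, 0.7, 0.2]
gripper_width: 0.056
```

Run:
```python
from h import *
go((0.48,-0.188,0.18),78.8)
```

```text
go [-16.61 -37.31  -0.07] [0. 0. 0.]
```

>>> step_arm --motion '[{"xyz": [-16.6, -37.3, 0], "dr": [0, 0, 0], "gripper": 0.6}, {"xyz": [-16.6, -37.3, 0], "dr": [0, 0, 0], "gripper": 0.6}, {"xyz": [-16.6, -37.3, 0], "dr": [0, 0, 0], "gripper": 0.6}, {"xyz": [-16.6, -37.3, 0], "dr": [0, 0, 0], "gripper": 0.6}, {"xyz": [-16.6, -37.3, 0], "dr": [0, 0, 0], "gripper": 0.6}, {"xyz": [-16.6, -37.3, 0], "dr": [0, 0, 0], "gripper": 0.6}, {"xyz": [-16.6, -37.3, 0], "dr": [0, 0, 0], "gripper": 0.6}, {"xyz": [-16.6, -37.3, 0], "dr": [0, 0, 0], "gripper": 0.6}]'

```text
clock: 1.75
ee_pos: [0.4778, -0.1803, 0.1794]
ee_rot: [0.0, 0.098, 0.995, 0.0]
force: [1.2, 1.2, 0.9]
gripper_width: 0.0555
```

Run:
```python
from h import *
import pickle
c=shot('wrist','w1.png'); pickle.dump(c,open('w1.pkl','wb')); s=observe(); print(s['ee_pos'],np.abs(s['qvel']).max())
pickle.dump(shot('top','t1.png'),open('t1.pkl','wb'))
```

```text
[ 0.47843155 -0.18564019  0.17854084] 0.1474680441713001
```

View pics/w1.png

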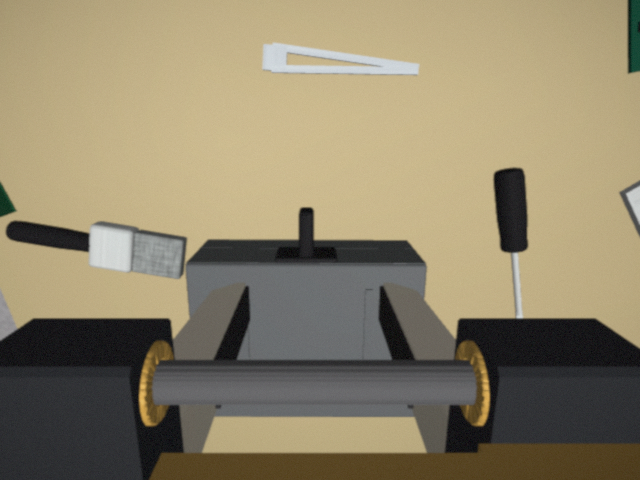

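Run:
```python
from h import *
import pickle
w=pickle.load(open('w1.pkl','rb')); s=pickle.load(open('scene0.pkl','rb')); t=pickle.load(open('top0.pkl','rb'))
im=cv2.imread('pics/w1.png'); a=cv2.resize(im[190:300,170:440],None,fx=2.9,fy=2.9,interpolation=cv2.INTER_CUBIC)
cv2.imwrite('pics/w1z.png',cv2.convertScaleAbs(a,alpha=2,beta=10))
print(-w['R'].T@w['t'])
print('tip',onz(w,(306,209),.068),'base',onz(w,(306,248),.055))
for k,X in {'NL':(424,264),'NR':(188,264)}.items(): print(k,onz(w,X,.076))
print(tri([(w,(424,264)),(t,(363,243.75))]),tri([(w,(188,264)),(t,(482.5,257.5))]))
print(tri([(w,(424,264)),(s,(268.75,251.25))]),tri([(w,(188,264)),(s,(150,263.75))]))
print('lug', tri([(w,(306,210)),(s,(130+327/4,235+38/4))]), tri([(w,(306,210)),(t,(340+313/4,150+509/4))]))
```

```text
[ 0.40582381 -0.16649364  0.38416964]
tip [ 0.46411478 -0.18449854  0.068     ] base [ 0.4984844 -0.1917781  0.055    ]
NL [ 0.52327168 -0.10253941  0.076     ]
NR [ 0.48732673 -0.2830225   0.076     ]
(array([ 0.52409202, -0.1012398 ,  0.07164649]), [np.float64(0.000901736602452062), np.float64(0.0009017366024519125)]) (array([ 0.4849536 , -0.28079736,  0.08513645]), [np.float64(0.0011518615006090407), np.float64(0.0011518615006091445)])
(array([ 0.52516796, -0.10068825,  0.07120349]), [np.float64(0.0008378983315702594), np.float64(0.0008378983315702385)]) (array([ 0.48826412, -0.28442571,  0.07244425]), [np.float64(5.544225186901189e-05), np.float64(5.544225186897781e-05)])
lug (array([ 0.4657917 , -0.18451101,  0.06327294]), [np.float64(0.00041656023893327823), np.float64(0.0004165602389332971)]) (array([ 0.46539837, -0.18471854,  0.06098009]), [np.float64(0.0008497869894905417), np.float64(0.000849786989490516)])
```

View pics/w1z.png

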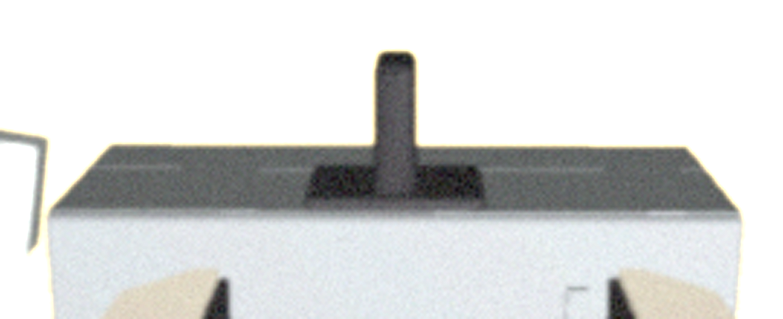

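Run:
```python
from h import *
s=observe(); print(s['ee_pos'],np.abs(s['qvel']).max())
go((0.479,-0.1875,0.037),78.75)
```

```text
[ 0.4779133  -0.18248454  0.17844419] 0.08388732257241048
go [-0.23 -0.46 14.14] [-0.   -0.01 -0.03]
```

>>> step_arm --motion '[{"xyz": [0, 0, 3], "dr": [0, 0, 0], "gripper": 0.6}, {"xyz": [0, 0, 6], "dr": [0, 0, 0], "gripper": 0.6}, {"xyz": [0, 0, 8], "dr": [0, 0, 0], "gripper": 0.6}, {"xyz": [0, 0, 8], "dr": [0, 0, 0], "gripper": 0.6}, {"xyz": [0, 0, 8], "dr": [0, 0, 0], "gripper": 0.6}, {"xyz": [0, 0, 8], "dr": [0, 0, 0], "gripper": 0.6}, {"xyz": [0, 0, 8], "dr": [0, 0, 0], "gripper": 0.6}, {"xyz": [0, 0, 8], "dr": [0, 0, 0], "gripper": 0.6}]'

```text
clock: 2.65
ee_pos: [0.4782, -0.1781, 0.1002]
ee_rot: [0.001, 0.098, 0.995, -0.0]
force: [0.8, 0.1, -0.1]
gripper_width: 0.0559
```

Run:
```python
from h import *
import pickle
s=observe(); print(s['ee_pos'],np.abs(s['qvel']).max())
go((0.479,-0.1875,0.037),78.75)
c=shot('wrist','w2.png'); pickle.dump(c,open('w2.pkl','wb'))
im=cv2.imread('pics/w2.png'); cv2.imwrite('pics/w2b.png',cv2.convertScaleAbs(im,alpha=1.7,beta=10))
```

```text
[ 0.47824508 -0.1781021   0.10022545] 0.004546588638561723
go [-0.25 -0.91  6.32] [-0.    0.01  0.  ]
```

View pics/w2b.png

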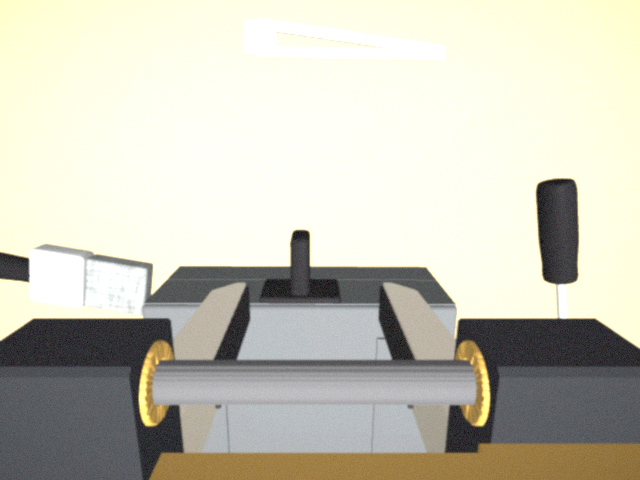

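Run:
```python
from h import *
import pickle
w=pickle.load(open('w2.pkl','rb')); s=pickle.load(open('scene0.pkl','rb')); t=pickle.load(open('top0.pkl','rb'))
h=np.array([np.cos(np.radians(78.75)),np.sin(np.radians(78.75)),0]); f=np.array([h[1],-h[0],0])
tcp=observe()['ee_pos']
for n,X in {'tip':onz(w,(300.3,239),.068),'NL':onz(w,(455,306),.076),'NR':onz(w,(144,306),.076),'mid':onz(w,(299.5,306),.076),
 'tri':tri([(w,(300,238)),(s,(130+327/4,235+40/4))])[0],'NLt':tri([(w,(455,306)),(s,(268.75,251.25))])[0],'NRt':tri([(w,(144,306)),(s,(150,263.75))])[0],'NLtt':tri([(w,(455,306)),(t,(363,243.75))])[0],'NRtt':tri([(w,(144,306)),(t,(482.5,257.5))])[0]}.items():
  print(n,X.round(4),'fwd',((X-tcp)@f).round(4),'lat',((X-tcp)@h).round(4))
```

```text
tip [ 0.4669 -0.1847  0.068 ] fwd -0.0097 lat -0.0087
NL [ 0.5233 -0.102   0.076 ] fwd 0.0295 lat 0.0834
NR [ 0.4872 -0.2839  0.076 ] fwd 0.0296 lat -0.102
mid [ 0.5053 -0.1929  0.076 ] fwd 0.0295 lat -0.0092
tri [ 0.4675 -0.1847  0.0636] fwd -0.0092 lat -0.0086
NLt [ 0.5256 -0.1004  0.0717] fwd 0.0314 lat 0.0855
NRt [ 0.4884 -0.2849  0.0729] fwd 0.0309 lat -0.1028
NLtt [ 0.5235 -0.101   0.0743] fwd 0.0294 lat 0.0844
NRtt [ 0.4867 -0.2846  0.0762] fwd 0.0292 lat -0.1028
```

>>> step_arm --motion '[{"xyz": [-0.25, -0.9, 0], "dr": [0, 0, 0], "gripper": 0.6}, {"xyz": [-0.25, -0.9, 1.5], "dr": [0, 0, 0], "gripper": 0.6}, {"xyz": [-0.25, -0.9, 3], "dr": [0, 0, 0], "gripper": 0.6}, {"xyz": [-0.25, -0.9, 4.5], "dr": [0, 0, 0], "gripper": 0.6}, {"xyz": [-0.25, -0.9, 5.8], "dr": [0, 0, 0], "gripper": 0.6}, {"xyz": [-0.25, -0.9, 6.3], "dr": [0, 0, 0], "gripper": 0.6}, {"xyz": [-0.25, -0.9, 6.3], "dr": [0, 0, 0], "gripper": 0.3}, {"xyz": [-0.25, -0.9, 6.3], "dr": [0, 0, 0], "gripper": 0.3}]'

```text
clock: 3.5
ee_pos: [0.4788, -0.1874, 0.0367]
ee_rot: [0.0, 0.098, 0.995, -0.0]
force: [0.0, 0.3, -0.5]
gripper_width: 0.0443
```

Run:
```python
from h import *
import pickle
s=observe(); print(s['ee_pos'],np.abs(s['qvel']).max(),s['gripper_width'])
c=shot('wrist','w3.png'); pickle.dump(c,open('w3.pkl','wb'))
im=cv2.imread('pics/w3.png'); cv2.imwrite('pics/w3b.png',cv2.convertScaleAbs(im,alpha=1.7,beta=10))
```

```text
[ 0.47883354 -0.18735145  0.03668989] 0.007650776533531403 0.04426634184783348
```

View pics/w3b.png

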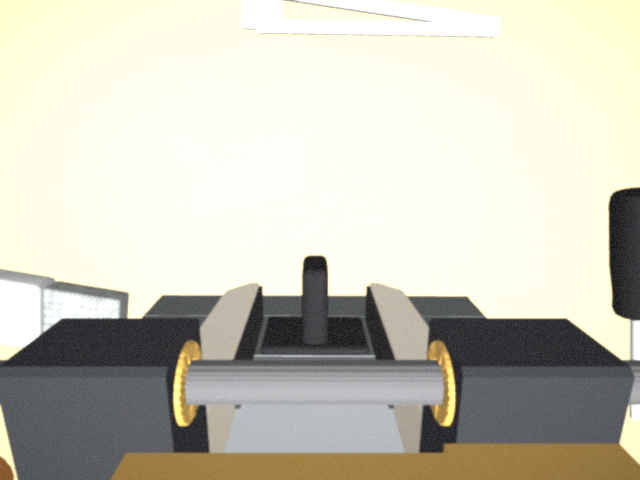

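>>> step_arm --motion '[{"xyz": [0, 0, 0], "dr": [0, 0, 0], "gripper": 0}, {"xyz": [0, 0, 0], "dr": [0, 0, 0], "gripper": 0}, {"xyz": [0, 0, 0], "dr": [0, 0, 0], "gripper": 0}, {"xyz": [0, 0, 0], "dr": [0, 0, 0], "gripper": 0}, {"xyz": [0, 0, 0], "dr": [0, 0, 0], "gripper": 0}, {"xyz": [0, 0, 0], "dr": [0, 0, 0], "gripper": 0}, {"xyz": [0, 0, 0], "dr": [0, 0, 0], "gripper": 0}, {"xyz": [0, 0, 0], "dr": [0, 0, 0], "gripper": 0}]' --grip_force 15

```text
clock: 4.35
ee_pos: [0.4786, -0.1873, 0.0363]
ee_rot: [-0.0, 0.098, 0.995, -0.0]
force: [0.2, -0.1, -0.0]
gripper_width: 0.0002
```

Run:
```python
from h import *
s=observe(); print(s['ee_pos'],s['gripper_width'],s['force'],s['moment'])
go((0.4788,-0.1874,0.0367),78.75)
# arc plan: grasp pt at 27 out -> rel. hinge (-167,+25)
R0=np.hypot(.167,.0247);a0=np.arctan2(.0247,-.167)
for th in range(0,106,5):
  t=np.radians(th); tilt=th*0
  g=np.array([R0*np.cos(a0-t)+.167,R0*np.sin(a0-t)-.0247])*100
  # tool x = -fwd, tool z = -up
  print(th,(-g[0]).round(1),(-g[1]).round(1))
```

```text
[ 0.47859613 -0.1873326   0.0363305 ] 0.00016288264550254583 [ 0.2100723  -0.12464864 -0.04631843] [ 0.01565134 -0.02413406  0.0312972 ]
go [-0.02 -0.   -0.04] [-0. -0.  0.]
0 -0.0 -0.0
5 -0.3 -1.4
10 -0.7 -2.9
15 -1.2 -4.2
20 -1.9 -5.6
25 -2.6 -6.8
30 -3.5 -8.0
35 -4.4 -9.1
40 -5.5 -10.2
45 -6.6 -11.1
50 -7.9 -11.9
55 -9.1 -12.6
60 -10.5 -13.2
65 -11.9 -13.7
70 -13.3 -14.1
75 -14.8 -14.3
80 -16.2 -14.4
85 -17.7 -14.4
90 -19.2 -14.2
95 -20.6 -14.0
100 -22.0 -13.5
105 -23.4 -13.0
```

Run:
```python
from h import *
import pickle
for n in ['wrist','scene','top']:
    c=shot(n,n+'4.png'); pickle.dump(c,open(n+'4.pkl','wb'))
    im=c['color'];
    if n=='scene': im=cv2.resize(im[200:380,90:330],None,fx=3.3,fy=3.3)
    if n=='top': im=cv2.resize(im[150:330,320:560],None,fx=3.3,fy=3.3)
    cv2.imwrite('pics/'+n+'4b.png',cv2.convertScaleAbs(im,alpha=1.7,beta=10))
```

```text
(no output)
```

View pics/wrist4b.png

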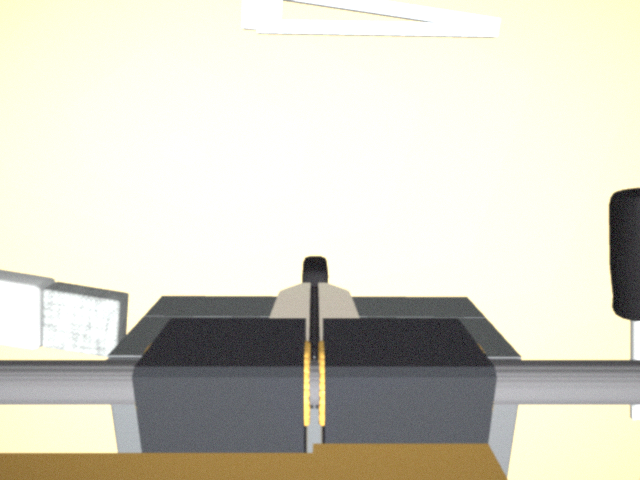

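View pics/scene4b.png

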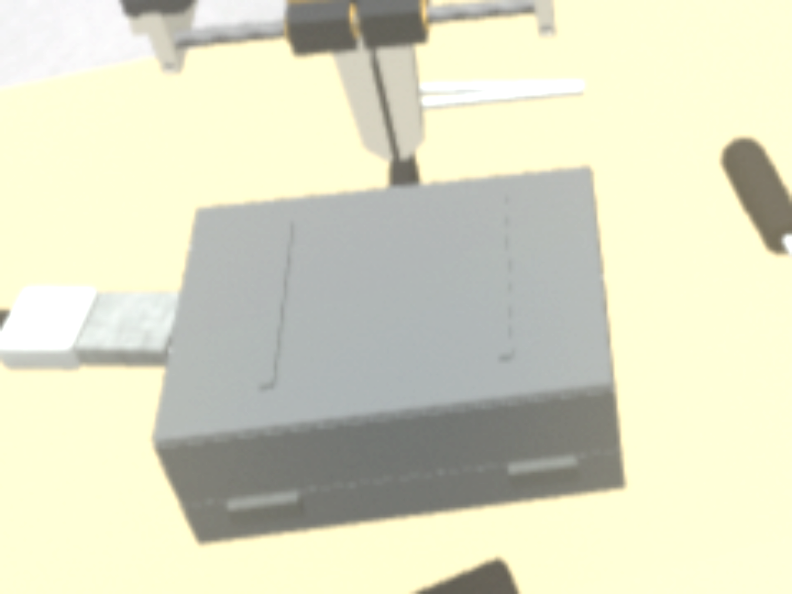

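View pics/top4b.png

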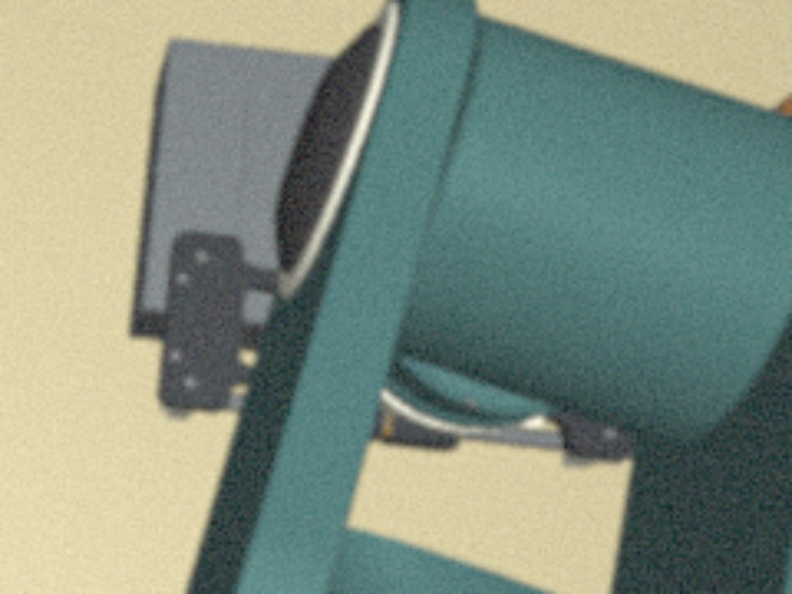

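Run:
```python
from h import *
import pickle
w=pickle.load(open('wrist4.pkl','rb')); s=pickle.load(open('scene4.pkl','rb'))
p=observe()['ee_pos']; print(p)
print('TCP proj wrist',proj(w,p),'scene',proj(s,p))
for dz in (0,.01,.02,.03,.04): print(dz,proj(w,p+[0,0,dz]),proj(s,p+[0,0,dz]))
h=np.array([np.cos(np.radians(78.75)),np.sin(np.radians(78.75)),0]); f=np.array([h[1],-h[0],0])
for df in (-.0075,0,.0075): print('tip corner',proj(w,p+f*df),proj(s,p+f*df))
```

```text
[ 0.4785956  -0.18733283  0.03632779]
TCP proj wrist [315.14964228 273.17078661] scene [213.82240444 261.34204986]
0 [315.14964228 273.17078661] [213.82240444 261.34204986]
0.01 [315.19612352 279.94578776] [212.8448733  257.08253545]
0.02 [315.24714561 287.38265286] [211.84981835 252.74666243]
0.03 [315.30340813 295.58335097] [210.83676411 248.33235894]
0.04 [315.36576215 304.6719314 ] [209.80521774 243.83747751]
tip corner [315.16107081 259.46039534] [213.90990435 258.37355614]
tip corner [315.14964228 273.17078661] [213.82240444 261.34204986]
tip corner [315.13841904 286.63489755] [213.73361481 264.3542985 ]
```

Run:
```python
from h import *
import pickle
w=pickle.load(open('wrist4.pkl','rb')); s=pickle.load(open('scene4.pkl','rb'))
p=observe()['ee_pos']
h=np.array([np.cos(np.radians(78.75)),np.sin(np.radians(78.75)),0]); f=np.array([h[1],-h[0],0])
for z in (0,.01,.02,.03):
  for df in (-.0125,-.0075,.0075): print(z,df,proj(w,p+f*df+[0,0,z]).round(1),proj(s,p+f*df+[0,0,z]).round(1))
a=cv2.imread('pics/scene4.png')[190:280,160:270]; cv2.imwrite('pics/s4z.png',cv2.convertScaleAbs(cv2.resize(a,None,fx=6.5,fy=6.5,interpolation=cv2.INTER_CUBIC),alpha=1.5,beta=40))
a=cv2.imread('pics/wrist4.png')[240:340,240:390]; cv2.imwrite('pics/w4z.png',cv2.convertScaleAbs(cv2.resize(a,None,fx=5,fy=5,interpolation=cv2.INTER_CUBIC),alpha=1.8,beta=40))
```

```text
0 -0.0125 [315.2 250.2] [214.  256.4]
0 -0.0075 [315.2 259.5] [213.9 258.4]
0 0.0075 [315.1 286.6] [213.7 264.4]
0.01 -0.0125 [315.2 256. ] [213.  252.2]
0.01 -0.0075 [315.2 265.7] [212.9 254.1]
0.01 0.0075 [315.2 294. ] [212.7 260.1]
0.02 -0.0125 [315.3 262.3] [212.  247.8]
0.02 -0.0075 [315.3 272.5] [212.  249.8]
0.02 0.0075 [315.2 302. ] [211.7 255.7]
0.03 -0.0125 [315.3 269.4] [211.  243.4]
0.03 -0.0075 [315.3 280. ] [210.9 245.4]
0.03 0.0075 [315.3 310.9] [210.7 251.3]
```

View pics/s4z.png

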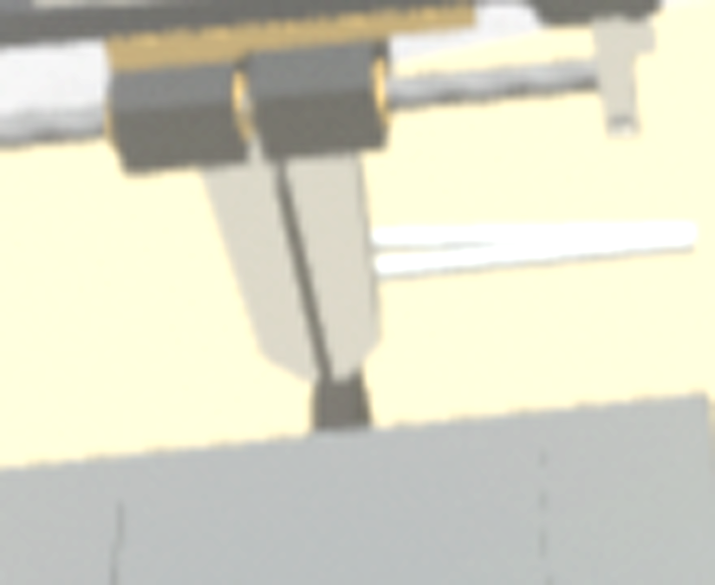

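View pics/w4z.png

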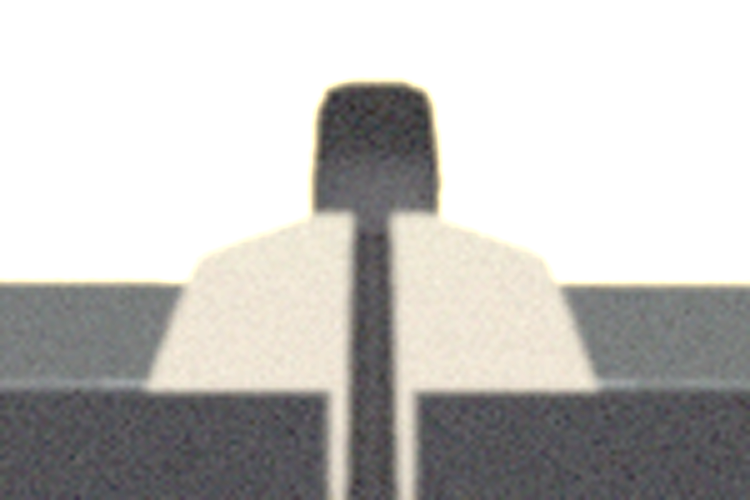

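>>> step_arm --motion '[{"xyz": [0, 0, 0], "dr": [0, 0, 0], "gripper": 0.4}, {"xyz": [0, 0, 0], "dr": [0, 0, 0], "gripper": 0.4}, {"xyz": [0, 0, 0], "dr": [0, 0, 0], "gripper": 0.4}, {"xyz": [0, 0, 0], "dr": [0, 0, 0], "gripper": 0.4}, {"xyz": [0, 0, 0], "dr": [0, 0, 0], "gripper": 0.4}, {"xyz": [0, 0, 0.5], "dr": [0, 0, 0], "gripper": 0.4}, {"xyz": [0, 0, 1.3], "dr": [0, 0, 0], "gripper": 0.4}, {"xyz": [0, 0, 2], "dr": [0, 0, 0], "gripper": 0.4}]'

```text
clock: 5.3
ee_pos: [0.4784, -0.1872, 0.0154]
ee_rot: [-0.0, 0.098, 0.995, 0.0]
force: [0.4, -0.2, -1.1]
gripper_width: 0.0372
```

>>> step_arm --motion '[{"xyz": [0, 0, 0.5], "dr": [0, 0, 0], "gripper": 0.4}, {"xyz": [0, 0, 1], "dr": [0, 0, 0], "gripper": 0.4}, {"xyz": [0, 0, 1.3], "dr": [0, 0, 0], "gripper": 0.2}, {"xyz": [0, 0, 1.3], "dr": [0, 0, 0], "gripper": 0}, {"xyz": [0, 0, 1.3], "dr": [0, 0, 0], "gripper": 0}, {"xyz": [0, 0, 1.3], "dr": [0, 0, 0], "gripper": 0}, {"xyz": [0, 0, 1.3], "dr": [0, 0, 0], "gripper": 0}, {"xyz": [0, 0, 1.3], "dr": [0, 0, 0], "gripper": 0}]'

```text
clock: 6.1
ee_pos: [0.4788, -0.1871, 0.0036]
ee_rot: [0.0, 0.098, 0.995, 0.0]
force: [1.9, 5.4, 2.0]
gripper_width: 0.0118
```

Run:
```python
from h import *
import pickle
s=observe(); print(s['clock'],s['ee_pos'],s['gripper_width'],s['force'],s['moment'],s['joint_positions'])
w=shot('wrist','wrist5.png');sc=shot('scene','scene5.png')
a=sc['color'][190:280,160:270]; cv2.imwrite('pics/s5z.png',cv2.convertScaleAbs(cv2.resize(a,None,fx=6.5,fy=6.5,interpolation=cv2.INTER_CUBIC),alpha=1.5,beta=40))
a=w['color'][240:340,240:390]; cv2.imwrite('pics/w5z.png',cv2.convertScaleAbs(cv2.resize(a,None,fx=5,fy=5,interpolation=cv2.INTER_CUBIC),alpha=1.8,beta=40))
```

```text
6.1 [ 0.47882075 -0.18706671  0.00358906] 0.011846133210330932 [1.87684779 5.41784161 2.0004598 ] [ 0.90025921 -0.17015649 -0.12813791] [-4.22483119e-01 -1.33169950e-01  1.98105780e+00  6.40847381e-04
  1.29344584e+00 -1.79755376e+00]
```

View pics/s5z.png

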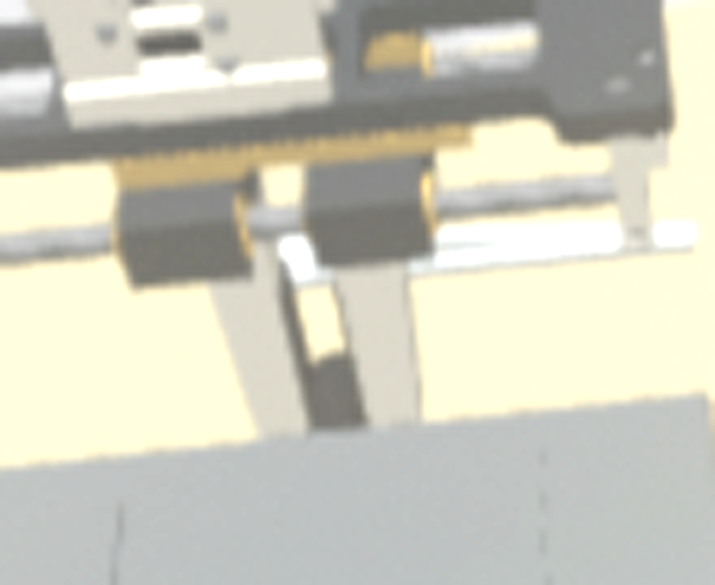

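View pics/w5z.png

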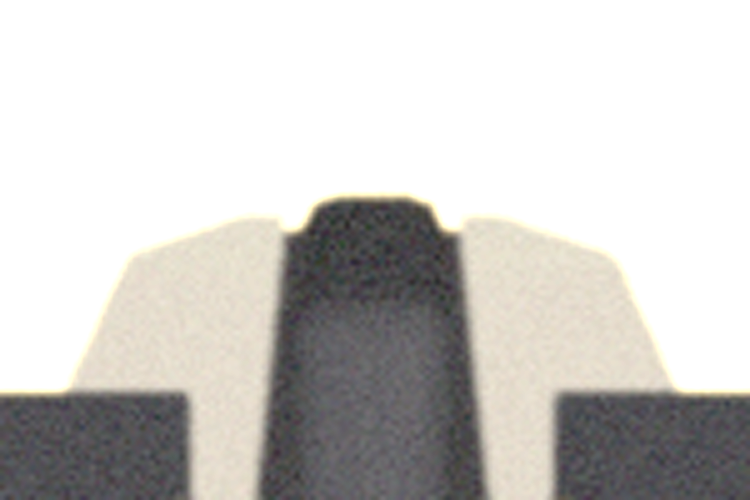

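>>> step_arm --motion '[{"xyz": [-0.15, 0, -0.7], "dr": [0, 0, 0], "gripper": 0}, {"xyz": [-0.3, 0, -1.4], "dr": [0, 0, 0], "gripper": 0}, {"xyz": [-0.5, 0, -2.2], "dr": [0, 0, 0], "gripper": 0}, {"xyz": [-0.7, 0, -2.9], "dr": [0, 0, 0], "gripper": 0}, {"xyz": [-1.2, 0, -4.2], "dr": [0, 0, 0], "gripper": 0}, {"xyz": [-1.9, 0, -5.6], "dr": [0, 0, 0], "gripper": 0}, {"xyz": [-2.6, 0, -6.8], "dr": [0, 0, 0], "gripper": 0}, {"xyz": [-2.6, 0, -6.8], "dr": [0, 0, 0], "gripper": 0}]' --grip_force 18

```text
clock: 7.0
ee_pos: [0.5054, -0.1925, 0.0737]
ee_rot: [0.001, 0.098, 0.995, -0.0]
force: [-1.8, 5.8, 1.6]
gripper_width: 0.012
```

Run:
```python
from h import *
s=observe(); print(s['clock'],s['ee_pos'],s['gripper_width'],s['force'],s['moment'])
w=shot('wrist','wrist6.png');sc=shot('scene','scene6.png')
a=sc['color'][130:370,90:330]; b=w['color']
cv2.imwrite('pics/c6.png',cv2.convertScaleAbs(np.hstack([cv2.resize(a,(400,400)),cv2.resize(b,(400,300))[:].copy() if 0 else cv2.copyMakeBorder(cv2.resize(b,(400,300)),0,100,0,0,0)]),alpha=1.5,beta=20))
```

```text
7.0 [ 0.50544007 -0.19247361  0.07373867] 0.011992573337318957 [-1.76116334  5.80219372  1.59183673] [ 1.01490195  0.03435499 -0.05713017]
```

View pics/c6.png

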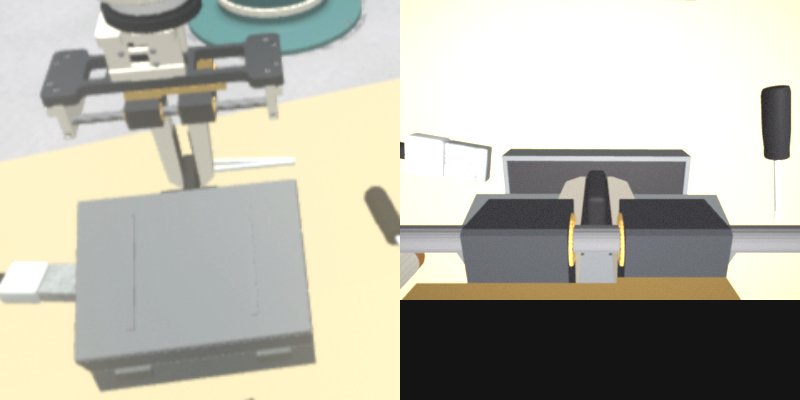

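>>> step_arm --motion '[{"xyz": [-0.4, 0, -0.6], "dr": [0, 0, 0], "gripper": 0}, {"xyz": [-0.9, 0, -1.2], "dr": [0, 0, 0], "gripper": 0}, {"xyz": [-1.8, 0, -2.3], "dr": [0, 0, 0], "gripper": 0}, {"xyz": [-2.9, 0, -3.4], "dr": [0, 0, 0], "gripper": 0}, {"xyz": [-4.0, 0, -4.3], "dr": [0, 0, 0], "gripper": 0}, {"xyz": [-5.3, 0, -5.1], "dr": [0, 0, 0], "gripper": 0}, {"xyz": [-6.5, 0, -5.8], "dr": [0, 0, 0], "gripper": 0}, {"xyz": [-6.5, 0, -5.8], "dr": [0, 0, 0], "gripper": 0}]'

```text
clock: 7.9
ee_pos: [0.5693, -0.2054, 0.1308]
ee_rot: [0.001, 0.098, 0.995, -0.0]
force: [-0.6, 2.5, 3.4]
gripper_width: 0.0121
```

Run:
```python
from h import *
s=observe(); print(s['clock'],s['ee_pos'],s['gripper_width'],s['force'],s['moment'])
w=shot('wrist','wrist7.png');sc=shot('scene','scene7.png')
a=sc['color'][130:370,90:330]; b=w['color']
cv2.imwrite('pics/c7.png',cv2.convertScaleAbs(np.hstack([cv2.resize(a,(400,400)),cv2.copyMakeBorder(cv2.resize(b,(400,300)),0,100,0,0,0)]),alpha=1.5,beta=20))
```

```text
7.9 [ 0.56930988 -0.20543615  0.13079058] 0.012103414341108907 [-0.56944039  2.54617148  3.35574916] [ 0.63142663 -0.1378196  -0.05845089]
```

View pics/c7.png

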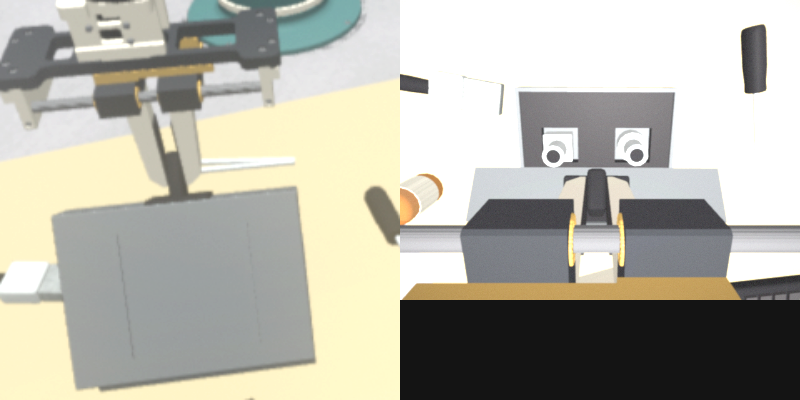

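>>> step_arm --motion '[{"xyz": [-0.7, 0, -0.3], "dr": [0, 0, 0], "gripper": 0}, {"xyz": [-1.4, 0, -0.6], "dr": [0, 0, 0], "gripper": 0}, {"xyz": [-2.8, 0, -1.1], "dr": [0, 0, 0], "gripper": 0}, {"xyz": [-4.2, 0, -1.5], "dr": [0, 0, 0], "gripper": 0}, {"xyz": [-5.7, 0, -1.7], "dr": [0, 0, 0], "gripper": 0}, {"xyz": [-7.1, 0, -1.8], "dr": [0, 0, 0], "gripper": 0}, {"xyz": [-8.6, 0, -1.8], "dr": [0, 0, 0], "gripper": 0}, {"xyz": [-8.6, 0, -1.8], "dr": [0, 0, 0], "gripper": 0}]'

```text
clock: 8.8
ee_pos: [0.6534, -0.2225, 0.1475]
ee_rot: [0.0, 0.098, 0.995, -0.0]
force: [1.5, -0.4, 3.1]
gripper_width: 0.012
```

Run:
```python
from h import *
s=observe(); print(s['clock'],s['ee_pos'],s['gripper_width'],s['force'],s['moment'])
w=shot('wrist','wrist8.png');sc=shot('scene','scene8.png')
a=sc['color'][130:370,90:330]; b=w['color']
cv2.imwrite('pics/c8.png',cv2.convertScaleAbs(np.hstack([cv2.resize(a,(400,400)),cv2.copyMakeBorder(cv2.resize(b,(400,300)),0,100,0,0,0)]),alpha=1.5,beta=20))
```

```text
8.8 [ 0.65342147 -0.22247795  0.14750292] 0.0119776724762996 [ 1.53880594 -0.35097553  3.07986247] [-0.01658188 -0.47095964  0.01702675]
```

View pics/c8.png

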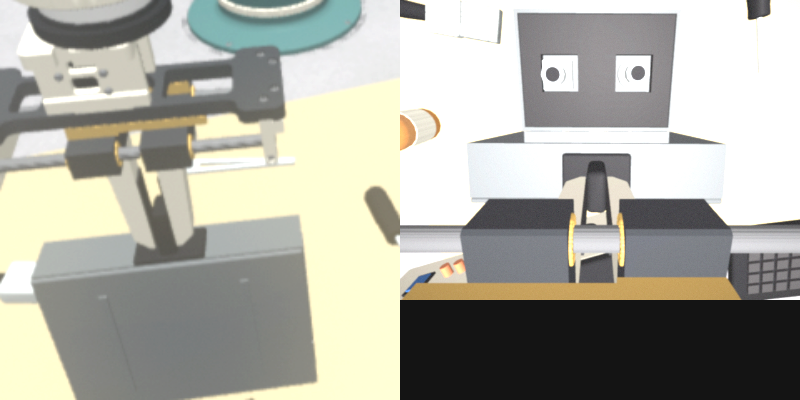

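>>> step_arm --motion '[{"xyz": [-0.7, 0, 0.1], "dr": [0, 0, 0], "gripper": 0}, {"xyz": [-1.5, 0, 0.2], "dr": [0, 0, 0], "gripper": 0}, {"xyz": [-2.2, 0, 0.3], "dr": [0, 0, 0], "gripper": 0}, {"xyz": [-2.9, 0, 0.4], "dr": [0, 0, 0], "gripper": 0}, {"xyz": [-3.8, 0, 0.7], "dr": [0, 0, 0], "gripper": 0}, {"xyz": [-3.8, 0, 0.7], "dr": [0, 0, 0], "gripper": 0}, {"xyz": [-3.8, 0, 0.7], "dr": [0, 0, 0], "gripper": 0.35}, {"xyz": [-3.8, 0, 0.7], "dr": [0, 0, 0], "gripper": 0.35}]'

```text
clock: 9.7
ee_pos: [0.6896, -0.2288, 0.1396]
ee_rot: [-0.001, 0.098, 0.995, 0.0]
force: [0.2, -0.4, 0.7]
gripper_width: 0.0233
```

Run:
```python
from h import *
import pickle
s=observe(); print(s['clock'],s['ee_pos'],s['gripper_width'],s['force'],s['moment'],np.abs(s['qvel']).max())
w=shot('wrist','wrist9.png');sc=shot('scene','scene9.png'); pickle.dump(w,open('w9.pkl','wb'))
a=sc['color'][130:370,90:330]; b=w['color']
cv2.imwrite('pics/c9.png',cv2.convertScaleAbs(np.hstack([cv2.resize(a,(400,400)),cv2.copyMakeBorder(cv2.resize(b,(400,300)),0,100,0,0,0)]),alpha=1.5,beta=20))
a=b[0:200,200:480];cv2.imwrite('pics/w9z.png',cv2.resize(a,None,fx=2.8,fy=2.8,interpolation=cv2.INTER_CUBIC))
```

```text
9.7 [ 0.68955235 -0.22882428  0.13957791] 0.02333829248744234 [ 0.21257758 -0.36379053  0.65150378] [-0.00472434  0.01875871 -0.00609832] 0.0051888662471830495
```

View pics/c9.png

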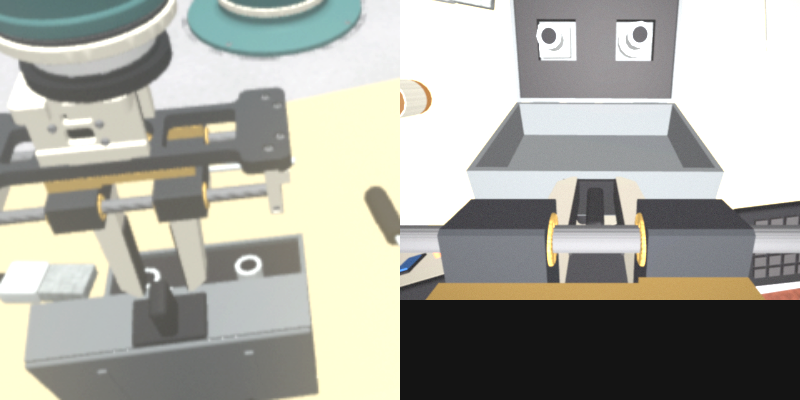

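View pics/w9z.png

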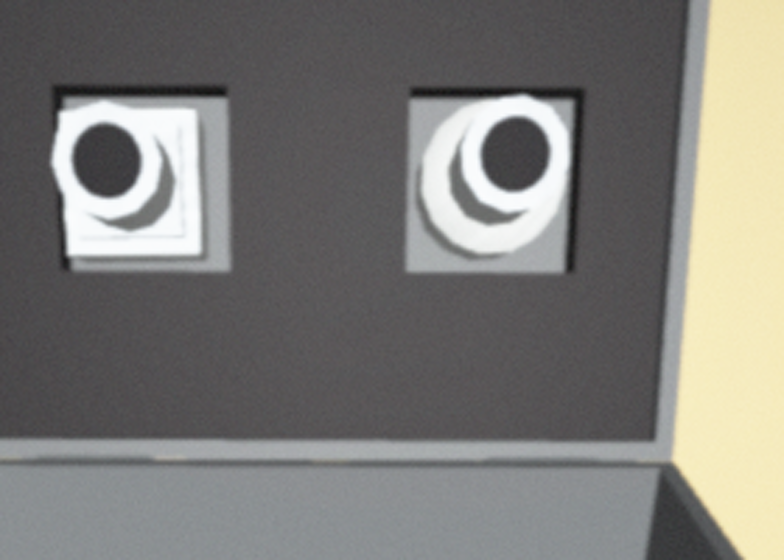

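Run:
```python
from h import *
import pickle
a=cv2.imread('pics/wrist8.png')[60:200,200:480];cv2.imwrite('pics/w8z.png',cv2.resize(a,None,fx=2.8,fy=2.8,interpolation=cv2.INTER_CUBIC))
w=pickle.load(open('w9.pkl','rb'))
for n,u in {'sq':(238.2,57.1),'rd':(383.9,54.6)}.items(): print(n,onz(w,u,.066).round(4))
```

```text
sq [ 0.567 -0.253  0.066]
rd [ 0.5832 -0.1642  0.066 ]
```

View pics/w8z.png

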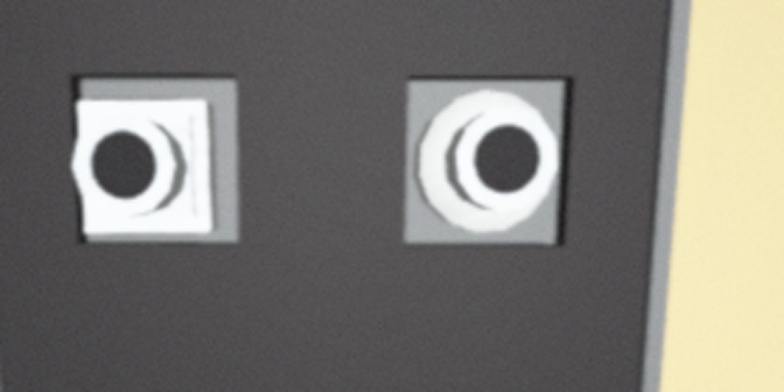

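>>> step_arm --motion '[{"xyz": [0, 0, 0], "dr": [0, 0, 0], "gripper": 0.6}, {"xyz": [0, 0, -2], "dr": [0, 0, 0], "gripper": 0.6}, {"xyz": [0, 0, -5], "dr": [0, 0, 0], "gripper": 0.6}, {"xyz": [0, 0, -8], "dr": [0, 0, 0], "gripper": 0.6}, {"xyz": [3, 0, -8], "dr": [0, 0, 0], "gripper": 0.6}, {"xyz": [6, 0, -8], "dr": [0, 0, 0], "gripper": 0.6}, {"xyz": [9, 0, -8], "dr": [0, 0, 0], "gripper": 0.6}, {"xyz": [9, 0, -8], "dr": [0, 0, 0], "gripper": 0.6}]'

```text
clock: 10.6
ee_pos: [0.5991, -0.2112, 0.2214]
ee_rot: [0.0, 0.098, 0.995, -0.0]
force: [-0.1, 0.1, -0.1]
gripper_width: 0.0561
```

Run:
```python
from h import *
import pickle
s=observe(); print(s['clock'],s['ee_pos'],np.abs(s['qvel']).max())
w=shot('wrist','wrist10.png');sc=shot('scene','scene10.png'); pickle.dump(w,open('w10.pkl','wb')); pickle.dump(sc,open('s10.pkl','wb'))
a=sc['color'][130:370,90:330]; b=w['color']
cv2.imwrite('pics/c10.png',cv2.convertScaleAbs(np.hstack([cv2.resize(a,(400,400)),cv2.copyMakeBorder(cv2.resize(b,(400,300)),0,100,0,0,0)]),alpha=1.5,beta=20))
a=b[100:300,180:460];cv2.imwrite('pics/w10z.png',cv2.resize(a,None,fx=2.8,fy=2.8,interpolation=cv2.INTER_CUBIC))
```

```text
10.6 [ 0.59910698 -0.21116345  0.2213721 ] 0.06281012940686886
```

View pics/c10.png

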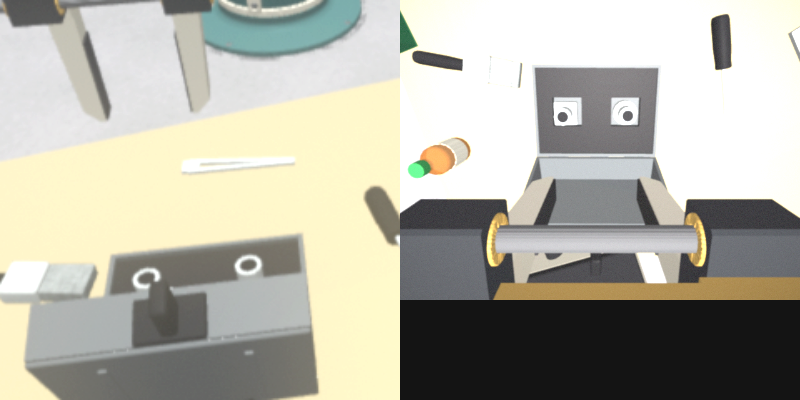

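View pics/w10z.png

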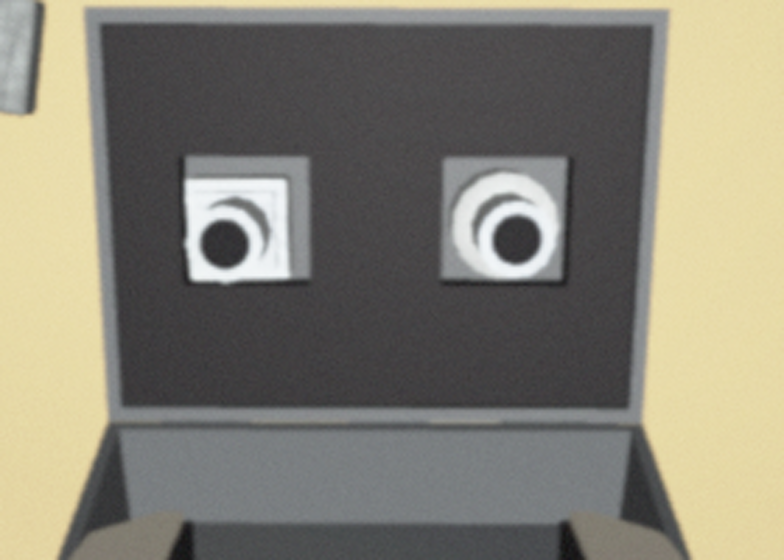

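Run:
```python
from h import *
import pickle
w9=pickle.load(open('w9.pkl','rb'));w=pickle.load(open('w10.pkl','rb'));s=pickle.load(open('s10.pkl','rb'))
print(onz(w,(260.4,186.8),.066),tri([(w9,(238.2,57.1)),(w,(260.4,186.8))]),tri([(w9,(238.2,57.1)),(w,(260.4,186.8)),(s,(178.2,296.2))]))
print(onz(w,(364.6,185),.066),tri([(w9,(383.9,54.6)),(w,(364.6,185))]))
print(observe()['ee_pos'])
go((0.57,-0.2535,0.12),78.75)
```

```text
[ 0.56676004 -0.25279708  0.066     ] (array([ 0.56685266, -0.253005  ,  0.06512972]), [np.float64(7.313796399060213e-05), np.float64(7.313796399067659e-05)]) (array([ 0.56687945, -0.25248537,  0.06528944]), [np.float64(0.0005665715746615143), np.float64(0.0004189804423146811), np.float64(0.000983509521322922)])
[ 0.58285347 -0.16394749  0.066     ] (array([ 0.58303453, -0.16388659,  0.06470105]), [np.float64(6.226095224340978e-05), np.float64(6.226095224344735e-05)])
[ 0.60117671 -0.21158678  0.22090915]
go [ 2.25 -4.72 10.09] [-0.    0.01  0.  ]
```

>>> step_arm --motion '[{"xyz": [1, -2, 0], "dr": [0, 0, 0], "gripper": 0.6}, {"xyz": [2, -4, 2], "dr": [0, 0, 0], "gripper": 0.6}, {"xyz": [2.55, -4.6, 5], "dr": [0, 0, 0], "gripper": 0.6}, {"xyz": [2.55, -4.6, 8], "dr": [0, 0, 0], "gripper": 0.6}, {"xyz": [2.55, -4.6, 11], "dr": [0, 0, 0], "gripper": 0.6}, {"xyz": [2.55, -4.6, 12], "dr": [0, 0, 0], "gripper": 0.6}, {"xyz": [2.55, -4.6, 12], "dr": [0, 0, 0], "gripper": 0.6}, {"xyz": [2.55, -4.6, 12], "dr": [0, 0, 0], "gripper": 0.6}]'

```text
clock: 11.5
ee_pos: [0.5681, -0.2521, 0.1017]
ee_rot: [0.001, 0.098, 0.995, -0.0]
force: [0.1, -0.2, 0.5]
gripper_width: 0.0557
```

Run:
```python
from h import *
import pickle
s=observe(); print(s['clock'],s['ee_pos'],np.abs(s['qvel']).max())
w=shot('wrist','wrist11.png'); pickle.dump(w,open('w11.pkl','wb'))
go((0.5668,-0.253,0.008),78.75)
```

```text
11.5 [ 0.56810276 -0.25207972  0.10173694] 0.012568893653093358
go [ 0.13 -0.11  9.41] [-0.    0.01  0.  ]
```

View pics/wrist11.png

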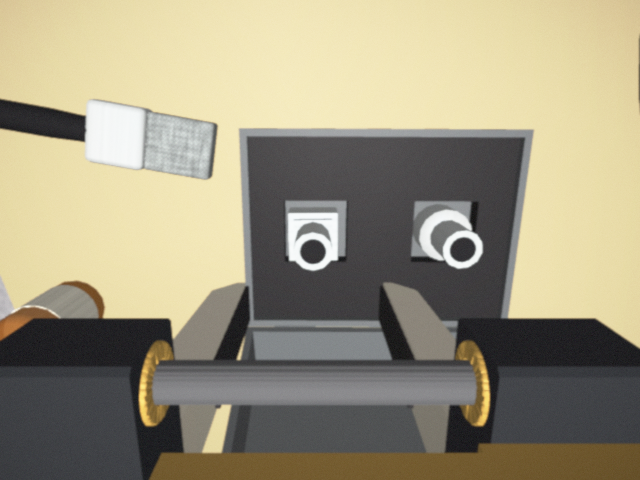

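>>> step_arm --motion '[{"xyz": [0.1, -0.1, 2], "dr": [0, 0, 0], "gripper": 0.6}, {"xyz": [0.1, -0.1, 4], "dr": [0, 0, 0], "gripper": 0.6}, {"xyz": [0.1, -0.1, 5.5], "dr": [0, 0, 0], "gripper": 0.6}, {"xyz": [0.1, -0.1, 7], "dr": [0, 0, 0], "gripper": 0.6}, {"xyz": [0.1, -0.1, 8.2], "dr": [0, 0, 0], "gripper": 0.6}, {"xyz": [0.1, -0.1, 9], "dr": [0, 0, 0], "gripper": 0.6}, {"xyz": [0.1, -0.1, 9.4], "dr": [0, 0, 0], "gripper": 0.6}, {"xyz": [0.1, -0.1, 9.4], "dr": [0, 0, 0], "gripper": 0.6}]'

```text
clock: 12.35
ee_pos: [0.566, -0.2526, 0.0061]
ee_rot: [-0.0, 0.098, 0.995, 0.0]
force: [0.3, -0.2, 0.7]
gripper_width: 0.0558
```

Run:
```python
from h import *
import pickle
w11=pickle.load(open('w11.pkl','rb')); print(onz(w11,(313,250),.0655))
s=observe(); print(s['clock'],s['ee_pos'],np.abs(s['qvel']).max(),s['force'])
w=shot('wrist','wrist12.png'); sc=shot('scene','scene12.png')
a=sc['color'][150:370,90:330]; b=w['color'][150:400,200:460]
cv2.imwrite('pics/c12.png',cv2.convertScaleAbs(np.hstack([cv2.resize(a,(400,400)),cv2.resize(b,(400,400))]),alpha=1.5,beta=10))
```

```text
[ 0.56606637 -0.25292631  0.0655    ]
12.35 [ 0.56604685 -0.25260423  0.00611649] 0.011237033895314006 [ 0.34338676 -0.16384256  0.72620346]
```

View pics/c12.png

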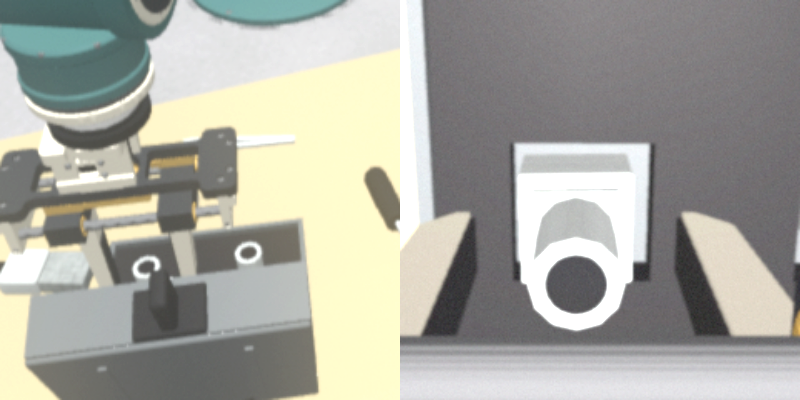

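>>> step_arm --motion '[{"xyz": [0, 0, 0], "dr": [0, 0, 0], "gripper": 0.35}, {"xyz": [0, 0, 0], "dr": [0, 0, 0], "gripper": 0.1}, {"xyz": [0, 0, 0], "dr": [0, 0, 0], "gripper": 0}, {"xyz": [0, 0, 0], "dr": [0, 0, 0], "gripper": 0}, {"xyz": [0, 0, 0], "dr": [0, 0, 0], "gripper": 0}, {"xyz": [0, 0, 0], "dr": [0, 0, 0], "gripper": 0}, {"xyz": [0, 0, 0], "dr": [0, 0, 0], "gripper": 0}, {"xyz": [0, 0, 0], "dr": [0, 0, 0], "gripper": 0}]' --grip_force 20

```text
clock: 13.25
ee_pos: [0.5661, -0.2526, 0.0064]
ee_rot: [0.0, 0.098, 0.995, -0.0]
force: [-0.8, 1.3, 1.6]
gripper_width: 0.0234
```

Run:
```python
from h import *
s=observe(); print(s['clock'],s['ee_pos'],s['gripper_width'],s['force'])
w=shot('wrist','wrist13.png')
b=w['color'][150:400,200:460]
cv2.imwrite('pics/c13.png',cv2.convertScaleAbs(cv2.resize(b,(520,500)),alpha=1.5,beta=10))
```

```text
13.25 [ 0.56612119 -0.2526024   0.00644431] 0.023361025428347743 [-0.76882143  1.27715067  1.64996164]
```

View pics/c13.png

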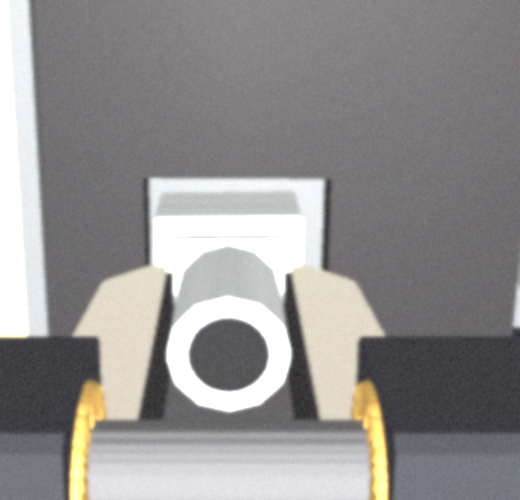

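>>> step_arm --motion '[{"xyz": [0, 0, -0.5], "dr": [0, 0, 0], "gripper": 0}, {"xyz": [0, 0, -1.2], "dr": [0, 0, 0], "gripper": 0}, {"xyz": [0, 0, -2.2], "dr": [0, 0, 0], "gripper": 0}, {"xyz": [0, 0, -3.5], "dr": [0, 0, 0], "gripper": 0}, {"xyz": [0, 0, -5], "dr": [0, 0, 0], "gripper": 0}, {"xyz": [0, 0, -6.5], "dr": [0, 0, 0], "gripper": 0}, {"xyz": [0, 0, -8], "dr": [0, 0, 0], "gripper": 0}, {"xyz": [0, 0, -9], "dr": [0, 0, 0], "gripper": 0}]'

```text
clock: 14.1
ee_pos: [0.5665, -0.2528, 0.0985]
ee_rot: [0.001, 0.098, 0.995, -0.0]
force: [0.2, -0.3, -1.4]
gripper_width: 0.0235
```

Run:
```python
from h import *
import pickle
s=observe(); print(s['clock'],s['ee_pos'],s['gripper_width'],s['force'])
w=shot('wrist','wrist14.png'); sc=shot('scene','scene14.png')
a=sc['color'][100:370,60:330]; b=w['color'][150:400,200:460]
cv2.imwrite('pics/c14.png',cv2.convertScaleAbs(np.hstack([cv2.resize(a,(400,400)),cv2.resize(b,(400,400))]),alpha=1.5,beta=10))
# tray from scene0
S=pickle.load(open('scene0.pkl','rb'));im=cv2.imread('pics/scene0.png')
hsv=cv2.cvtColor(cv2.GaussianBlur(im,(3,3),0),cv2.COLOR_BGR2HSV)
m=np.zeros(im.shape[:2],np.uint8); m[210:295,365:485]=(hsv[210:295,365:485,1]<40)*255
c=max(cv2.findContours(m,0,1)[0],key=cv2.contourArea); ap=cv2.approxPolyDP(c,8,True)[:,0]; print(ap.tolist())
P=np.array([onz(S,p,.008) for p in ap]); print(P.round(4), P.mean(0))
go((0.5525,0.1865,0.10))
```

```text
14.1 [ 0.56646295 -0.25279933  0.09845551] 0.02348406496347016 [ 0.18799823 -0.31613907 -1.35728713]
[[417, 219], [375, 251], [431, 288], [474, 250]]
[[0.4684 0.2171 0.008 ]
 [0.5247 0.0974 0.008 ]
 [0.6417 0.1455 0.008 ]
 [0.5866 0.2691 0.008 ]] [0.55533628 0.18228933 0.008     ]
go [ 9.95 42.83 -0.22]
```

View pics/c14.png

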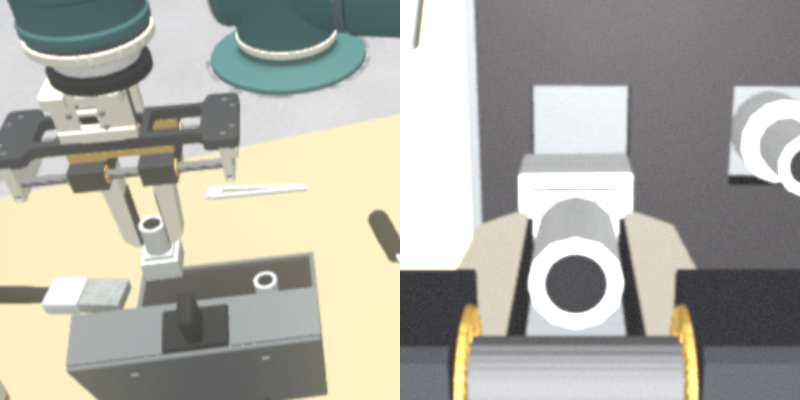

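>>> step_arm --motion '[{"xyz": [0.1, 0.4, -0.5], "dr": [0, 0, 0], "gripper": 0}, {"xyz": [0.4, 1.5, -1], "dr": [0, 0, 0], "gripper": 0}, {"xyz": [0.8, 3.5, -1], "dr": [0, 0, 0], "gripper": 0}, {"xyz": [1.5, 6.5, -1], "dr": [0, 0, 0], "gripper": 0}, {"xyz": [2.3, 10, -1], "dr": [0, 0, 0], "gripper": 0}, {"xyz": [3.2, 14, -1], "dr": [0, 0, 0], "gripper": 0}, {"xyz": [4.1, 18, -1], "dr": [0, 0, 0], "gripper": 0}, {"xyz": [5.1, 22, -1], "dr": [0, 0, 0], "gripper": 0}]'

```text
clock: 15.0
ee_pos: [0.5582, -0.0246, 0.1062]
ee_rot: [-0.0, 0.098, 0.995, 0.0]
force: [0.5, -0.4, -1.2]
gripper_width: 0.0234
```

>>> step_arm --motion '[{"xyz": [0.9, 4, 0], "dr": [0, 0, 0], "gripper": 0}, {"xyz": [1.9, 8, 0], "dr": [0, 0, 0], "gripper": 0}, {"xyz": [2.8, 12, 0], "dr": [0, 0, 0], "gripper": 0}, {"xyz": [3.5, 15.5, 0], "dr": [0, 0, 0], "gripper": 0}, {"xyz": [4.1, 18, 0], "dr": [0, 0, 0], "gripper": 0}, {"xyz": [4.6, 19.7, 0], "dr": [0, 0, 0], "gripper": 0}, {"xyz": [4.8, 20.5, 0], "dr": [0, 0, 0], "gripper": 0}, {"xyz": [4.8, 20.6, 0], "dr": [0, 0, 0], "gripper": 0}]'

```text
clock: 15.8
ee_pos: [0.5514, 0.1854, 0.1062]
ee_rot: [-0.0, 0.097, 0.995, -0.0]
force: [-0.7, 0.2, -1.4]
gripper_width: 0.0234
```

Run:
```python
from h import *
s=observe(); print(s['clock'],s['ee_pos'],s['gripper_width'],s['force'],np.abs(s['qvel']).max())
w=shot('wrist','wrist15.png'); sc=shot('scene','scene15.png')
a=sc['color'][60:360,280:580]; b=w['color']
cv2.imwrite('pics/c15.png',cv2.convertScaleAbs(np.hstack([cv2.resize(a,(400,400)),cv2.copyMakeBorder(cv2.resize(b,(400,300)),0,100,0,0,0)]),alpha=1.5,beta=10))
go((0.5535,0.184,0.03),78.75)
```

```text
15.8 [0.55138771 0.18536395 0.10615151] 0.02339198056036896 [-0.70215713  0.17096876 -1.37258116] 0.013332628499013103
go [-0.17  0.02  7.63] [-0. -0.  0.]
```

View pics/c15.png

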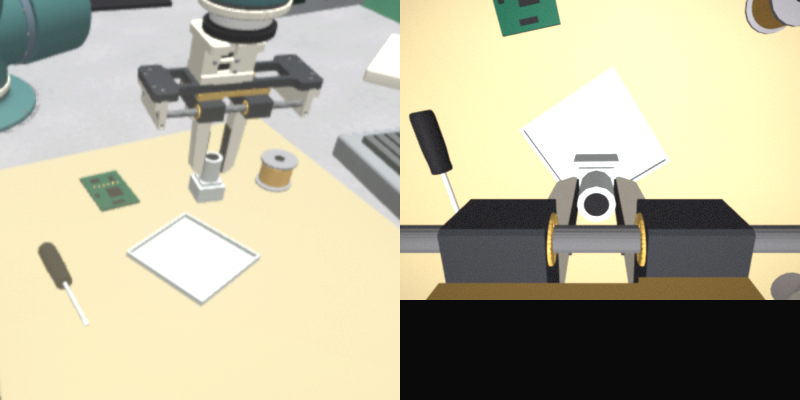

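>>> step_arm --motion '[{"xyz": [-0.1, 0, 1], "dr": [0, 0, 0], "gripper": 0}, {"xyz": [-0.1, 0, 2.5], "dr": [0, 0, 0], "gripper": 0}, {"xyz": [-0.1, 0, 4], "dr": [0, 0, 0], "gripper": 0}, {"xyz": [-0.1, 0, 5.5], "dr": [0, 0, 0], "gripper": 0}, {"xyz": [-0.1, 0, 7], "dr": [0, 0, 0], "gripper": 0}, {"xyz": [-0.1, 0, 8.5], "dr": [0, 0, 0], "gripper": 0}, {"xyz": [-0.1, 0, 9.5], "dr": [0, 0, 0], "gripper": 0}, {"xyz": [-0.1, 0, 9.8], "dr": [0, 0, 0], "gripper": 0}]'

```text
clock: 16.7
ee_pos: [0.5523, 0.1842, 0.0068]
ee_rot: [-0.001, 0.098, 0.995, -0.0]
force: [-0.7, 0.1, -1.5]
gripper_width: 0.0237
```

Run:
```python
from h import *
s=observe(); print(s['clock'],s['ee_pos'],s['gripper_width'],s['force'],np.abs(s['qvel']).max())
sc=shot('scene','scene16.png')
a=sc['color'][160:310,340:540]
cv2.imwrite('pics/c16.png',cv2.resize(a,(800,600),interpolation=cv2.INTER_CUBIC))
```

```text
16.7 [0.55230442 0.18416764 0.0067638 ] 0.023720844744192757 [-0.67895167  0.05537455 -1.53868187] 0.034508303910962206
```

View pics/c16.png

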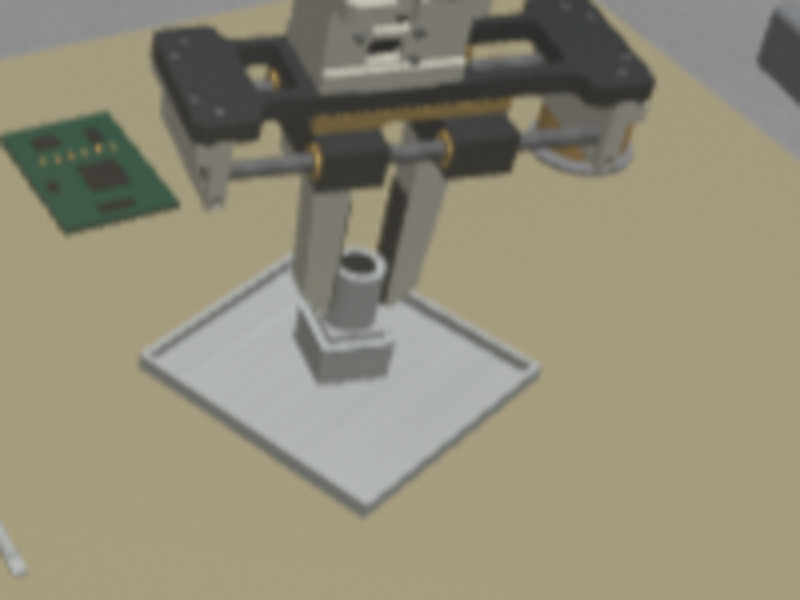

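>>> step_arm --motion '[{"xyz": [0, 0, 0.1], "dr": [0, 0, 0], "gripper": 0}, {"xyz": [0, 0, 0.2], "dr": [0, 0, 0], "gripper": 0}, {"xyz": [0, 0, 0.3], "dr": [0, 0, 0], "gripper": 0}, {"xyz": [0, 0, 0.4], "dr": [0, 0, 0], "gripper": 0}, {"xyz": [0, 0, 0.5], "dr": [0, 0, 0], "gripper": 0}, {"xyz": [0, 0, 0.6], "dr": [0, 0, 0], "gripper": 0}, {"xyz": [0, 0, 0.65], "dr": [0, 0, 0], "gripper": 0}, {"xyz": [0, 0, 0.65], "dr": [0, 0, 0], "gripper": 0}]'

```text
clock: 17.55
ee_pos: [0.5528, 0.1843, 0.0018]
ee_rot: [-0.0, 0.098, 0.995, -0.0]
force: [0.2, 1.2, -2.1]
gripper_width: 0.0235
```

Run:
```python
from h import *
s=observe(); print(s['clock'],s['ee_pos'],s['gripper_width'],s['force'],np.abs(s['qvel']).max())
```

```text
17.55 [0.55284933 0.18430313 0.0017646 ] 0.02354590263789535 [ 0.16407129  1.2371137  -2.14106878] 0.0033688332411104774
```

>>> step_arm --motion '[{"xyz": [0, 0, 0.05], "dr": [0, 0, 0], "gripper": 0}, {"xyz": [0, 0, 0.1], "dr": [0, 0, 0], "gripper": 0}, {"xyz": [0, 0, 0.15], "dr": [0, 0, 0], "gripper": 0}, {"xyz": [0, 0, 0.2], "dr": [0, 0, 0], "gripper": 0}, {"xyz": [0, 0, 0.2], "dr": [0, 0, 0], "gripper": 0}, {"xyz": [0, 0, 0.2], "dr": [0, 0, 0], "gripper": 0}, {"xyz": [0, 0, 0.2], "dr": [0, 0, 0], "gripper": 0}, {"xyz": [0, 0, 0.2], "dr": [0, 0, 0], "gripper": 0}]'

```text
clock: 18.35
ee_pos: [0.5529, 0.1843, -0.0001]
ee_rot: [0.0, 0.098, 0.995, 0.0]
force: [-0.0, 0.2, -1.1]
gripper_width: 0.0236
```

>>> step_arm --motion '[{"xyz": [0, 0, 0.05], "dr": [0, 0, 0], "gripper": 0}, {"xyz": [0, 0, 0.05], "dr": [0, 0, 0], "gripper": 0}, {"xyz": [0, 0, 0.1], "dr": [0, 0, 0], "gripper": 0}, {"xyz": [0, 0, 0.1], "dr": [0, 0, 0], "gripper": 0}, {"xyz": [0, 0, 0.1], "dr": [0, 0, 0], "gripper": 0}, {"xyz": [0, 0, 0.1], "dr": [0, 0, 0], "gripper": 0}, {"xyz": [0, 0, 0.1], "dr": [0, 0, 0], "gripper": 0}, {"xyz": [0, 0, 0.1], "dr": [0, 0, 0], "gripper": 0}]'

```text
clock: 19.15
ee_pos: [0.5531, 0.1844, -0.0006]
ee_rot: [0.0, 0.098, 0.995, 0.0]
force: [-2.4, -0.4, 4.4]
gripper_width: 0.0234
```

Run:
```python
from h import *
s=observe(); print(s['clock'],s['ee_pos'],s['gripper_width'],s['force'],s['moment'])
sc=shot('scene','scene17.png')
a=sc['color'][160:310,340:540]
cv2.imwrite('pics/c17.png',cv2.resize(a,(800,600),interpolation=cv2.INTER_CUBIC))
```

```text
19.15 [ 0.55307808  0.18437489 -0.00058223] 0.023425099762696418 [-2.43827625 -0.36737391  4.35091163] [-0.1016951   0.41170675 -0.01847293]
```

View pics/c17.png

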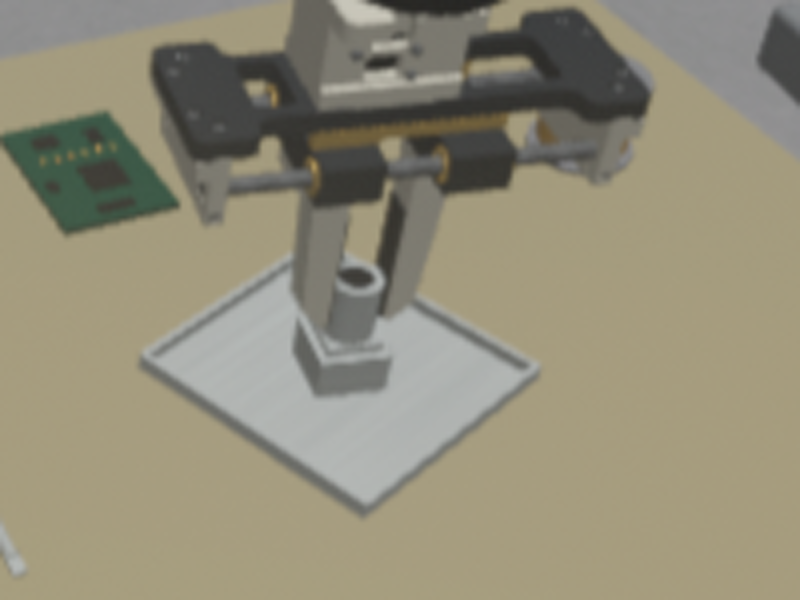

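>>> step_arm --motion '[{"xyz": [0, 0, 0], "dr": [0, 0, 0], "gripper": 0.3}, {"xyz": [0, 0, 0], "dr": [0, 0, 0], "gripper": 0.4}, {"xyz": [0, 0, 0], "dr": [0, 0, 0], "gripper": 0.6}, {"xyz": [0, 0, 0], "dr": [0, 0, 0], "gripper": 0.6}, {"xyz": [0, 0, 0], "dr": [0, 0, 0], "gripper": 0.6}, {"xyz": [0, 0, 0], "dr": [0, 0, 0], "gripper": 0.6}, {"xyz": [0, 0, 0], "dr": [0, 0, 0], "gripper": 0.6}, {"xyz": [0, 0, 0], "dr": [0, 0, 0], "gripper": 0.6}]'

```text
clock: 20.0
ee_pos: [0.5529, 0.1843, -0.0011]
ee_rot: [0.0, 0.098, 0.995, -0.0]
force: [-0.0, 1.5, -0.3]
gripper_width: 0.0556
```

>>> step_arm --motion '[{"xyz": [0, 0, -1], "dr": [0, 0, 0], "gripper": 0.6}, {"xyz": [0, 0, -2.5], "dr": [0, 0, 0], "gripper": 0.6}, {"xyz": [0, 0, -5], "dr": [0, 0, 0], "gripper": 0.6}, {"xyz": [0, 0, -8], "dr": [0, 0, 0], "gripper": 0.6}, {"xyz": [0, 0, -11], "dr": [0, 0, 0], "gripper": 0.6}, {"xyz": [0, 0, -14], "dr": [0, 0, 0], "gripper": 0.6}, {"xyz": [0, 0, -15], "dr": [0, 0, 0], "gripper": 0.6}, {"xyz": [0, 0, -15], "dr": [0, 0, 0], "gripper": 0.6}]'

```text
clock: 20.8
ee_pos: [0.5536, 0.1845, 0.1511]
ee_rot: [0.002, 0.098, 0.995, 0.001]
force: [0.5, 0.6, -1.7]
gripper_width: 0.0558
```

Run:
```python
from h import *
s=observe(); print(s['clock'],s['ee_pos'],s['gripper_width'],s['force'],s['moment'])
sc=shot('scene','scene18.png');w=shot('wrist','wrist18.png');import pickle; pickle.dump(w,open('w18.pkl','wb'));pickle.dump(sc,open('s18.pkl','wb'))
cv2.imwrite('pics/c18.png',cv2.convertScaleAbs(np.hstack([cv2.resize(sc['color'],(400,300)),cv2.resize(w['color'],(400,300))]),alpha=1.5,beta=10))
a=sc['color'][160:310,340:540]
cv2.imwrite('pics/c18z.png',cv2.resize(a,(800,600),interpolation=cv2.INTER_CUBIC))
```

```text
20.8 [0.55357921 0.18454041 0.15113395] 0.055814904233986114 [ 0.53354632  0.59490122 -1.65151011] [ 0.02973591 -0.02209916 -0.01944597]
```

View pics/c18.png

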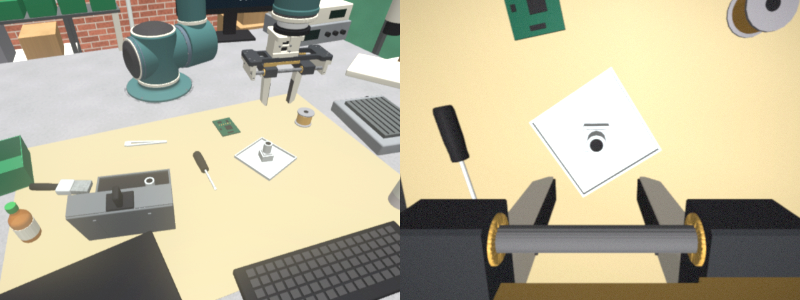

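View pics/c18z.png

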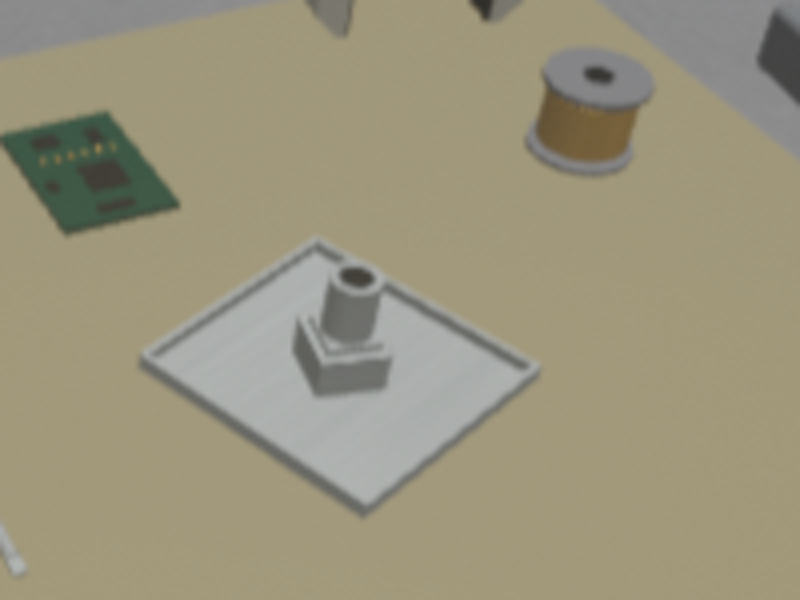

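Run:
```python
from h import *
import pickle
w=pickle.load(open('w18.pkl','rb'));s=pickle.load(open('s18.pkl','rb'))
print(tri([(w,(313.6,232)),(s,(429.3,229.3))]))
a=cv2.imread('pics/scene10.png')[230:370,90:290].astype(int);b=cv2.imread('pics/scene18.png')[230:370,90:290].astype(int)
d=np.abs(a-b).max(2)[:, :]; print('diff in case region >40:',(d>40).sum())
print(observe()['clock'],np.abs(observe()['qvel']).max())
close_job()
```

```text
(array([0.55419463, 0.18411314, 0.05740889]), [np.float64(0.0009839285568143373), np.float64(0.0009839285568143613)])
diff in case region >40: 112
20.9 0.016495795022261124
the job is handed in; nothing more can be done
```

I opened the lid by its lug, carried it to about 98° and let go; it stayed open by itself. I then lifted the square nozzle by its collar and set it down near the middle of the tray. The job was handed in at about 21 s of the 56 s, and no verdict was reported.

**One failed grasp:** the first pinch on the lug closed on nothing. Two camera views showed the fingertips about 33 mm short of the reported tool point. I went that much lower, gripped the lug at 11.8 mm, and used the same offset for the rest of the job.

**Last checks:**
- **Square nozzle:** it looks upright inside the tray rim. Its collar top measured (0.554, 0.184, 0.057) m, against about 0.059 m expected in height and a tray centre of about (0.5535, 0.184). The force on the tool turned upward at touchdown, at the height I had predicted.
- **Gripper:** it was open and about 15 cm above the set-down height, touching nothing.
- **Lid and round nozzle:** the lid looked open, and the round nozzle's rim was within about one pixel of its earlier place.
- **Not checked:**
  - I never measured the lid angle; I judged it open from the pictures.
  - Comparing the pictures from just after opening and at the end, 112 pixels around the case had changed clearly. I did not trace why; the arm stood elsewhere in the first one.

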